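# Set out the chocolate pastries

## Task

Set out the three chocolate-iced pastries from the sheet pan: the ring in the middle of the round blue plate, the long bar lengthwise in the middle of the wooden board, and the round bun on the paper disc in the middle of the covered case - lift the case's clear hinged cover for that and close it fully again afterwards. Set each one down gently and upright, not dropping it, and leave the white-iced ring and the pink-iced bar where they lie on the pan.

Things in the scene. Friction and masses are not known exactly. Their poses are not given: they have to be found in the camera images.
- choc_ring_mid (a point): Ring doughnut, dark chocolate icing, 62 mm across, 32 mm tall, 60 g, loose on the sheet pan; hole too small for a finger. Point: its centre, 16 mm above its underside; z up. The fixed aluminium pan (360 x 260 mm, floor 4 mm and rim 18 mm above the bench) holds five pastries with 25 mm or more free on both sides across the pan's short direction, less along its long one.
- choc_bar_mid (a point): Bar-shaped pastry, dark chocolate icing, 100 mm long (its x axis), 38 mm wide (y), 32 mm tall, about 70 g, loose on the sheet pan. Point: its centre, 16 mm above its underside. It and the pink bar lie within about 0.15 rad of the pan's long direction.
- choc_bun_mid (a point): Round bun with dark chocolate icing and a dot of white cream on top, 54 mm across, 37 mm tall (43 mm with the cream dot, which fingers pass through), about 60 g, loose on the sheet pan; its sides are upright from 6 to 24 mm above its underside. Point: on its axis, 18 mm above its underside; z is up.
- white_ring_mid (a point): Ring doughnut with white icing, same shape as the chocolate ring, on the sheet pan; to be left where it lies. Point: its centre, 16 mm above its underside.
- pink_bar_mid (a point): Bar-shaped pastry with pink icing, same shape as the chocolate bar (x along it), on the sheet pan; to be left where it lies. Point: its centre, 16 mm above its underside.
- plate: Fixed round blue plate, flat, 100 mm across at the top, 12 mm high. Origin: centre of its underside, on the bench.
- board: Fixed light wooden serving board, 130 mm long along its y axis, 64 mm wide along its x axis, 12 mm high, flat top. Origin: centre of its underside, on the bench.
- case: Fixed aluminium case, outside 150 mm along its x axis, 180 mm along its y axis, walls 5 mm thick and 50 mm high, inner floor 5 mm above the bench with a white paper disc 76 mm across in its middle. Origin: centre of its underside, on the bench. Its +x wall, away from the robot, carries the hinge of the cover along y, at the top of the wall, 75 mm from the centre.
- cover (a joint): Angle of the case's clear cover (black frame, 6 mm thick, about 0.15 kg): 0 closed and flat on the case, growing as its front edge is raised, upright at 1.57, stop at 1.8 rad. The hinge is stiff: the cover stays at any angle where it is left; about 2 N at the handle moves it. It may start a little ajar.
- cover_handle (a point): Red grip tab sticking out from the middle of the cover's front edge: 14 mm thick along y (parallel to the hinge), 50 mm long along x, 20 mm tall along z. Point: 28 mm outside the edge. Axes turn with the cover: x from tab to hinge, z out of the upper face; the hinge line lies 178 mm along +x and 3 mm along -z from this point. Pinched across y, the tab can turn between the fingers.
There are look-alikes about, which are no part of the job. What is shaped like the part that bears choc_ring_mid but green or purple is not meant.

How it is judged:
At the end, for the whole second after the job is handed in: Chocolate ring on the plate, bar on the board and lengthwise (0.25 rad), bun on the case floor, each centred within 15 mm, upright within 0.15 rad, released, at rest; cover closed (under 0.05 rad); white ring and pink bar within 20 mm of their starts (horizontal distance between choc_ring_mid and plate below 0.015 m and z of choc_ring_mid in the frame of plate between 0.022 and 0.034 m and angle between each of choc_ring_mid, choc_bar_mid, choc_bun_mid's own z axis and vertical below 0.15 rad and linear speed of each of choc_ring, choc_bar, choc_bun below 0.02 m/s and contact force between the fingers and choc_ring below 0.05 N and horizontal distance between choc_bar_mid and board below 0.015 m and z of choc_bar_mid in the frame of board between 0.022 and 0.034 m and contact force between the fingers and choc_bar below 0.05 N and horizontal distance between choc_bun_mid and case below 0.015 m and z of choc_bun_mid in the frame of case between 0.017 and 0.029 m and contact force between the fingers and choc_bun below 0.05 N and angle between the x axis of choc_bar_mid and the y axis of board, either way round below 0.25 rad and value of joint cover below 0.05 rad and distance of each of white_ring_mid, pink_bar_mid from where it was at the start of the episode below 0.02 m); the robot touches nothing.
It fails at once if the white-iced ring is moved more than 20 mm (distance of white_ring_mid from where it was at the start of the episode above 0.02 m).
It fails at once if the pink-iced bar is moved more than 20 mm (distance of pink_bar_mid from where it was at the start of the episode above 0.02 m).
It fails at once if the chocolate ring is dropped (falls free faster than 0.75 m/s, about 30 mm) (contact force between choc_ring and anything else below 0.01 N and linear speed of choc_ring above 0.75 m/s).
It fails at once if the chocolate bar is dropped (falls free faster than 0.75 m/s, about 30 mm) (contact force between choc_bar and anything else below 0.01 N and linear speed of choc_bar above 0.75 m/s).
It fails at once if the chocolate bun is dropped (falls free faster than 0.75 m/s, about 30 mm) (contact force between choc_bun and anything else below 0.01 N and linear speed of choc_bun above 0.75 m/s).
It also fails if it takes over 125 s, if anything falls off the work surface, if the arm or the gripper's body presses on something with over 40 N, if the wrist force passes 120 N, or if a joint passes its speed limit or range.

## Robot

A 7-joint arm with a two-finger parallel gripper is mounted at the origin on the work surface. World frame = base frame: x ahead of the robot, y to its left, z up, the work surface at z = 0. Lengths are in m, angles in rad, forces in N, time in s.
With the tool pointing down it reaches from about 0.375 to 0.925 m from the base axis. Payload 3.1 kg.
Tool frame: the origin (TCP) lies midway between the tips of the shut fingers; the grasp point (between the pads) lies 19 mm behind it (robot.tcp_to_grasp is the distance from the TCP to the grasp point, in m); z points along the fingers, y is the direction in which the jaws open and shut (so a half turn about z gives the same grasp; the last joint's range is limited). The gripper opens to 85 mm and grips with 20 to 120 N. Pads are 22 mm wide; open, the fingers measure 114 mm over their backs; the gripper's body (76 mm by 85 mm) begins 54 mm behind the grasp point. The pads swing forward as they close: fully open they stand 13 mm farther back than shut.
Start: joints at [-0.098, 0.383, 0.044, 1.598, -0.018, 1.161, -0.05], TCP at [0.65, 0, 0.199] pointing down, gripper open.
Joint ranges: [-2.61, 2.61], [-0.41, 2.15], [-1.48, 1.57], [0, 2.5], [-1.57, 4.71], [0.05, 1.97], [-2.85, 2.85]. Speed limits (rad/s): [2.79, 2.79, 3.14, 3.14, 3.14, 3.14, 3.14].

## Interface

Orientations are given as [roll, pitch, yaw] about the fixed x, y, z axes, in that order (R = Rz(yaw) Ry(pitch) Rx(roll)).
In Python, from bench import robot gives the robot as it stands. The module is installed in compiled form; this text tells all that it offers.
- The arm moves only by the tool jog_arm, never from a script. Its argument "moves" is a list of rows, each a list of 5 numbers: the closure, from -1 (fully open) to 1 (shut), then the shift along the tool's x, y, z in cm, then the turn about the tool's z in rad. A call has 1 to 5 rows; each row shifts and turns the commanded pose from where the row before left it, along the tool's axes as they then stand; what a row does not reach is not made up. A row lasts 1/8 s, in which the tool goes at most 62.5 mm and 10.7 degrees, less where a joint would pass 70% of its speed; a pose out of reach is approached as far as the arm can. A call with a gripper value outside its range is refused whole. The fingers move at their own pace and stop on an object; "newtons" is the grip in N (left out, the last holds). Time passes only in rows, so rows that do not move let the fingers close. It gives the time, the measured TCP pose, the force and the opening at its end, in the units of the state.
- robot.read_state(): the state, without advancing time (a new reading comes with each control period).
- robot.camera(name): name is "scene" or "side" or "wrist"; returns the picture (480x640x3 uint8, red, green, blue); there is no depth.
- robot.get_calibration(name): a dict with "fov_y" (degrees; the focal length in pixels is half the picture's height over the tangent of half this angle, whatever the lens; pixels are square), "cx", "cy" (the principal point, pixels), "D" ([k1, k2, p1, p2, k3] as OpenCV has them; the pictures are not rectified), "extrinsics" (4x4, takes a point from world to camera coordinates). Camera axes: x right, y down, z forward; pixel columns grow to the right and rows downward; lengths in m; the calibration is good to about 2 mm. A picture is of the moment at which its call begins: read the wrist's pose just before it. get_calibration takes no time and is no camera call; for the wrist camera it gives the pose at the moment of the call.
- robot.job_done(): hands the job in, once; it reports no verdict.
The state is a dict: "clock": time; "q": joint angles; "qd": joint speeds; "joint_torque": joint torques, N m; "tool_pos": TCP position; "tcp_rot": TCP orientation; "ft_force": force on the tool from outside, world axes, zero at the start; "torque": the same for the moment, N m; "opening": finger opening in m.
Only numpy, scipy, OpenCV 4.12 (cv2) and the standard library are available. Lean on these libraries where they do the work, as an engineer would, in place of code of your own. Each camera call takes 0.05 s, during which the arm holds its last target.

## Working session

There is one attempt and no reset: what is moved stays moved. The work goes in short steps, Python scripts to look and compute and a tool call to move; the robot and the scene stay as the last step left them, time stands still between calls to the robot, and variables do not carry over. Pictures are saved under pics/ and viewed, and the job is handed in when it is done.

Besides the shell and the picture viewer there is one more tool, called as name([rows], argument=value, ...), one row to a line, values as JSON. jog_arm: Moves the arm, as the interface text tells. Its arguments: {"type":"object","properties":{"moves":{"type":"array"},"newtons":{"type":"number"}},"required":["moves"]}

```bash
mkdir -p pics
python3 - <<'E'
from bench import robot
import cv2, numpy as np
s=robot.read_state()
for k,v in s.items(): print(k,np.round(v,3))
for n in ["scene","side","wrist"]:
    c=robot.get_calibration(n); print(n,c["fov_y"],c["cx"],c["cy"],c["D"]); print(np.round(c["extrinsics"],4))
    cv2.imwrite(f"pics/{n}0.png",robot.camera(n)[:,:,::-1])
E
```

```text
clock 0.0
q [-0.098  0.384  0.044  1.6   -0.018  1.161 -0.05 ]
qd [ 0.    -0.001 -0.001  0.    -0.    -0.001  0.   ]
joint_torque [-1.0000e-03 -4.3347e+01  1.0240e+00 -2.4951e+01  1.1000e-02  1.1000e-02
 -0.0000e+00]
tool_pos [0.649 0.    0.198]
tcp_rot [-3.139  0.     1.571]
ft_force [-0.196  0.319 -0.319]
torque [-0.037 -0.011 -0.005]
opening 0.085
scene 51.66380529154425 321.5975090665372 233.30701395645522 [-0.09186585  0.          0.          0.          0.        ]
[[ 0.3141  0.9493 -0.0136 -0.0834]
 [ 0.7502 -0.257  -0.6093 -0.3708]
 [-0.5819  0.1812 -0.7928  1.5345]
 [ 0.      0.      0.      1.    ]]
side 52.387835005848885 325.40361570530547 245.25064760614765 [0.00769314 0.         0.         0.         0.        ]
[[ 8.089e-01 -5.879e-01  3.000e-04 -4.683e-01]
 [-4.398e-01 -6.054e-01 -6.634e-01  2.161e-01]
 [ 3.902e-01  5.365e-01 -7.483e-01  9.860e-01]
 [ 0.000e+00  0.000e+00  0.000e+00  1.000e+00]]
wrist 69.9928620854784 317.063800059533 238.95040417580023 [-0.01548457  0.          0.          0.          0.        ]
[[ 1.000e+00  0.000e+00 -2.300e-03 -6.497e-01]
 [ 7.000e-04 -9.512e-01  3.087e-01 -4.060e-02]
 [-2.200e-03 -3.087e-01 -9.512e-01  3.803e-01]
 [ 0.000e+00  0.000e+00  0.000e+00  1.000e+00]]
```

View pics/scene0.png

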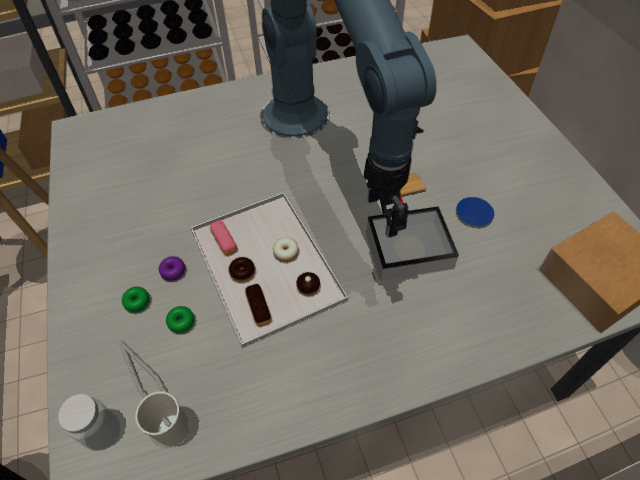

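View pics/side0.png

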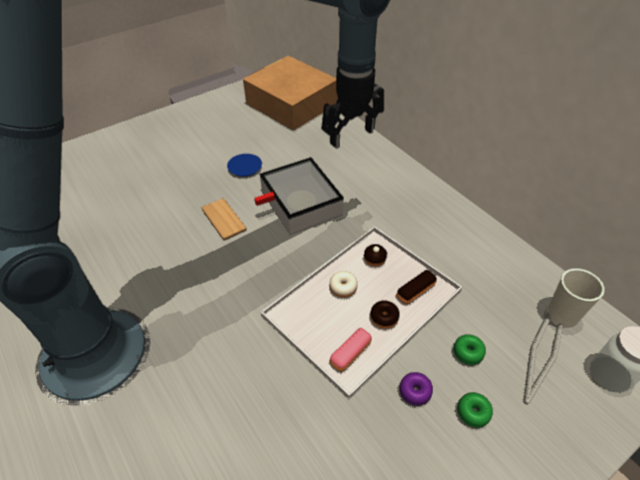

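View pics/wrist0.png

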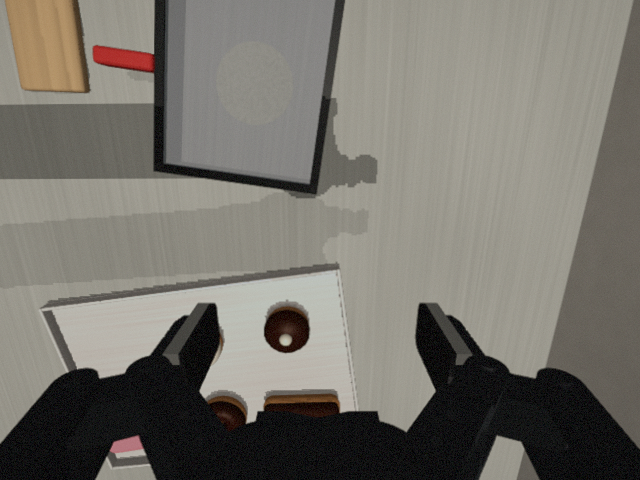

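The scene view shows the pan with the pink bar (223,238), the chocolate ring (241,268), the white ring (286,249), the chocolate bar (258,304) and the bun (308,284). The purple ring (172,268) and the green rings (135,299), (180,319) lie off the pan. The case is at (412,237), the plate at (475,212) and the board at about (412,185). I'll enlarge these areas.

```bash
cat > h.py <<'E'
import numpy as np, cv2
from bench import robot
def cal(n):
    c=robot.get_calibration(n); f=240/np.tan(np.radians(c["fov_y"]/2))
    K=np.array([[f,0,c["cx"]],[0,f,c["cy"]],[0,0,1]]); return K,np.array(c["D"],float),np.array(c["extrinsics"])
def ray(C,uv):
    K,D,E=C; p=cv2.undistortPoints(np.array([[uv]],float),K,D)[0,0]
    R=E[:3,:3]; o=-R.T@E[:3,3]; d=R.T@np.array([p[0],p[1],1]); return o,d
def onz(C,uv,z):
    o,d=ray(C,uv); return (o+d*(z-o[2])/d[2])[:2]
def proj(C,P):
    K,D,E=C; r,_=cv2.Rodrigues(E[:3,:3]); return cv2.projectPoints(np.array(P,float).reshape(-1,3),r,E[:3,3],K,D)[0].reshape(-1,2)
def crop(im,x,y,w,h,s,fn):
    cv2.imwrite(fn,cv2.resize(im[y:y+h,x:x+w],None,fx=s,fy=s,interpolation=cv2.INTER_CUBIC))
E
python3 - <<'E'
from h import *
a=cv2.imread("pics/scene0.png");b=cv2.imread("pics/side0.png");w=cv2.imread("pics/wrist0.png")
crop(a,185,190,170,160,4,"pics/c1.png")
crop(a,350,160,150,110,5,"pics/c2.png")
crop(b,190,140,160,110,5,"pics/c3.png")
crop(b,255,225,215,170,3.5,"pics/c4.png")
E
```

```text
(no output)
```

View pics/c1.png

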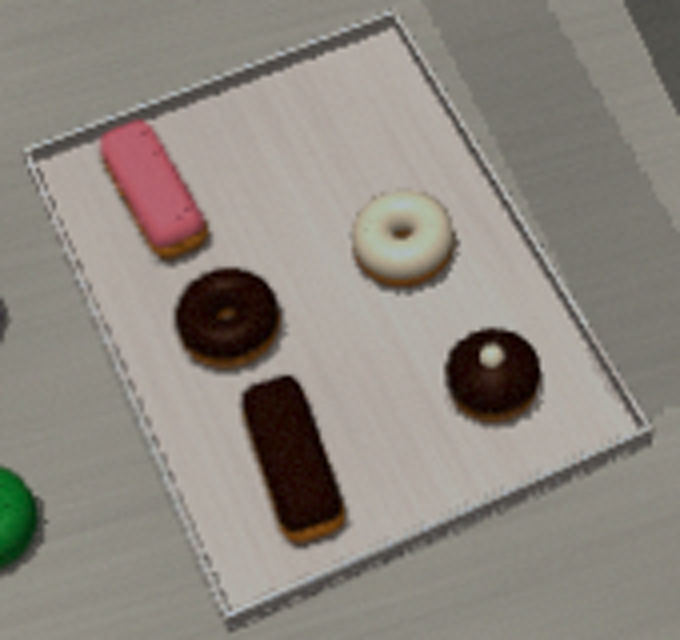

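View pics/c2.png

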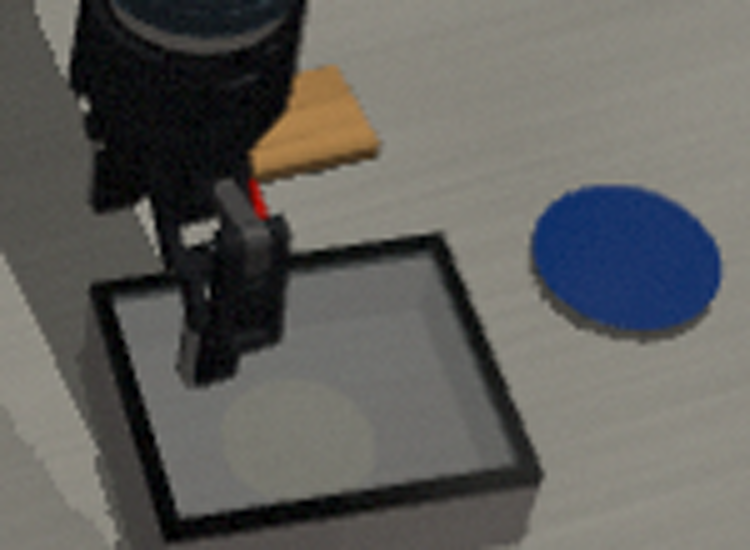

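View pics/c3.png

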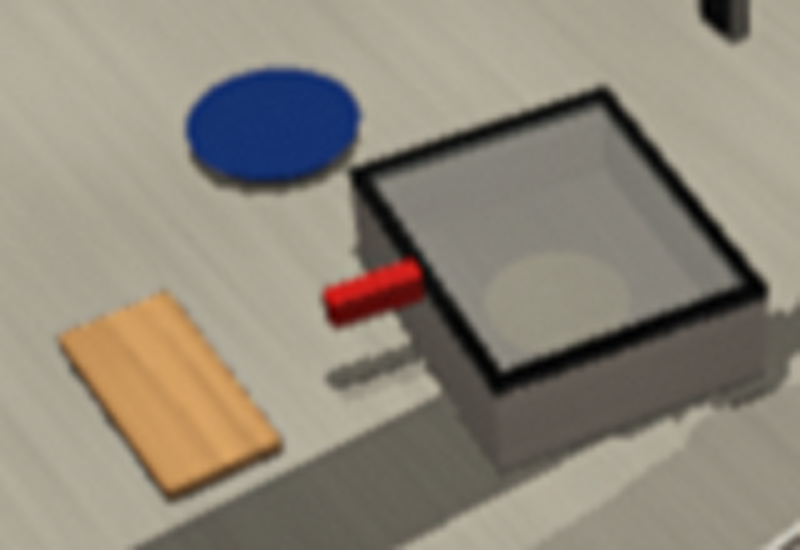

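View pics/c4.png

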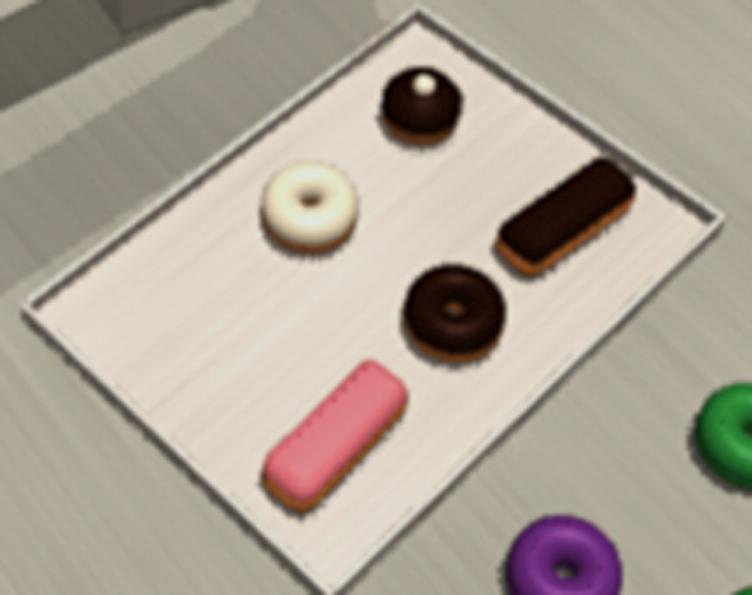

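Run:
```python
from h import *
A=cal("scene");B=cal("side");W=cal("wrist")
sa1=lambda x,y:(185+x/4-.375,190+y/4-.375)
sa2=lambda x,y:(350+x/5-.4,160+y/5-.4)
sb3=lambda x,y:(190+x/5-.4,140+y/5-.4)
sb4=lambda x,y:(255+x/3.5-.36,225+y/3.5-.36)
r=lambda v:np.round(v,4)
for n,p,q,z in [("ring",(228,318),(454,314),.02),("white",(404,240),(309,210),.02),("bun",(493,376),(421,107),.023),("cream",(491,355),(425,84),.044),("bar",(294,460),(566,217),.02)]:
    print(n,r(onz(A,sa1(*p),z)),r(onz(B,sb4(*q),z)))
print("bartop",r([onz(A,sa1(270,380),.036),onz(A,sa1(315,523),.036),onz(B,sb4(517,245),.036),onz(B,sb4(617,172),.036)]))
print("pink",r([onz(A,sa1(127,125),.036),onz(A,sa1(182,240),.036),onz(B,sb4(390,375),.036),onz(B,sb4(285,485),.036)]))
print("pan A",r([onz(A,sa1(*p),.018) for p in [(28,152),(393,15),(650,432),(228,618)]]))
print("pan B",r([onz(B,sb4(*p),.018) for p in [(25,310),(418,12),(722,217)]]))
print("plate",r(onz(A,sa2(627,258),.012)),r(onz(B,sb3(273,125),.012)))
bd=[onz(B,sb3(*p),.012) for p in [(60,340),(163,290),(282,443),(170,492)]];print("board",r(bd),r(np.mean(bd,0)))
print("boardA",r(onz(A,sa2(380,150),.012)),r(onz(A,sa2(338,66),.012)))
print("caseB",r([onz(B,sb3(*p),.056) for p in [(352,172),(603,88),(768,288),(498,390)]]))
print("caseA",r([onz(A,sa2(*p),.056) for p in [(92,290),(440,237),(541,478),(170,540)]]))
print("disc",r(onz(A,sa2(298,437),.005)),r(onz(B,sb3(556,304),.005)))
print("handle tip B",r([onz(B,sb3(*p),.056) for p in [(323,290),(420,262)]]))
print("wrist: case",r([onz(W,p,.056) for p in [(154,172),(314,193)]]),"handle",r([onz(W,p,.056) for p in [(94,54),(155,62)]]),"cream",r(onz(W,(286,340),.044)),"disc",r(onz(W,(255,83),.005)))
```

```text
ring [ 0.5256 -0.2837] [ 0.5245 -0.2851]
white [ 0.5047 -0.1702] [ 0.5014 -0.1724]
bun [ 0.6154 -0.1485] [ 0.6112 -0.1502]
cream [ 0.6144 -0.1486] [ 0.6132 -0.1494]
bar [ 0.6304 -0.2697] [ 0.6284 -0.2714]
bartop [[ 0.5854 -0.2706]
 [ 0.6809 -0.2688]
 [ 0.5798 -0.2769]
 [ 0.6685 -0.2718]]
pink [[ 0.3753 -0.3122]
 [ 0.4734 -0.2977]
 [ 0.4598 -0.3024]
 [ 0.3697 -0.3225]]
pan A [[ 0.3609 -0.3765]
 [ 0.3248 -0.1271]
 [ 0.6761 -0.0751]
 [ 0.7114 -0.3265]]
pan B [[ 0.3187 -0.1305]
 [ 0.6684 -0.079 ]
 [ 0.7089 -0.328 ]]
plate [0.54   0.3272] [0.536 0.326]
board [[0.3622 0.2396]
 [0.4224 0.242 ]
 [0.4175 0.1097]
 [0.3575 0.113 ]] [0.3899 0.1761]
boardA [0.4301 0.2383] [0.3659 0.2438]
caseB [[0.5275 0.218 ]
 [0.6726 0.1984]
 [0.6487 0.021 ]
 [0.5015 0.04  ]]
caseA [[0.503  0.0411]
 [0.5273 0.2172]
 [0.6742 0.1959]
 [0.65   0.0208]]
disc [0.5846 0.1208] [0.5862 0.1193]
handle tip B [[0.4696 0.1492]
 [0.5193 0.1385]]
wrist: case [[0.5002 0.0405]
 [0.6471 0.021 ]] handle [[0.4635 0.1384]
 [0.514  0.1319]] cream [ 0.6152 -0.1467] disc [0.5886 0.1212]
```

Estimates from the views agree to about 3 mm:
- Ring: (0.525,-0.284)
- Bun: (0.614,-0.149)
- Bar: (0.629,-0.271)
- Case: (0.588,0.119), yaw -0.137
- Plate: (0.538,0.3265)
- Board: (0.391,0.177)

Only the ring at scene (241,268) is dark chocolate and on the pan. The purple ring (172,268) and green rings (135,299), (180,319) lie outside it, and crop c1 confirms this. I'll start with the ring by turning the jaws across the pan.

jog_arm([
  [-1,-3,0,0,0.178],
  [-1,-3,0,0,0.178],
  [-1,-3,0,0,0.178],
  [-1,-3,0,0,0.178],
  [-1,-3,0,0,0.178],
])

```text
clock: 0.78
tool_pos: [0.5986, -0.1373, 0.1989]
tcp_rot: [-3.141, 0.001, 0.674]
ft_force: [0.2, 0.5, -0.2]
opening: 0.0852
```

jog_arm([
  [-1,-2,0,0,0.178],
  [-1,-2,0,0,0.178],
  [-1,0,0,0,0.178],
  [-1,0,0,0,0],
])

```text
clock: 1.27
tool_pos: [0.5659, -0.1584, 0.1991]
tcp_rot: [-3.141, 0.001, 0.149]
ft_force: [-0.2, 0.2, 0.1]
opening: 0.0853
```

```bash
cat >> h.py <<'E'
def go(x,y,z,yaw):
    """needed shift in tool axes (cm) and turn"""
    s=robot.read_state(); p=np.array(s["tool_pos"]); ro,pi,ya=s["tcp_rot"]
    from scipy.spatial.transform import Rotation as Ro
    R=Ro.from_euler("xyz",[ro,pi,ya]).as_matrix()
    d=R.T@(np.array([x,y,z])-p)*100
    t=(ya-yaw+np.pi)%(2*np.pi)-np.pi
    print("t",round(s["clock"],2),"tcp",np.round(p,4),np.round([ro,pi,ya],3),"F",np.round(s["ft_force"],1),"op",round(s["opening"],4),"| shift cm",np.round(d,2),"turn",round(t,3),"q7",round(s["q"][6],2))
E
python3 - <<'E'
from h import *
go(.525,-.284,.12,.147)
E
```

```text
t 1.27 tcp [ 0.5659 -0.1584  0.1991] [-3.141e+00  1.000e-03  1.490e-01] F [-0.2  0.2  0.1] op 0.0853 | shift cm [-5.9  11.82  7.91] turn 0.002 q7 -1.14
```

jog_arm([
  [-1,-2.0,4.0,1.0,0],
  [-1,-2.0,4.0,2.0,0],
  [-1,-1.9,3.8,3.0,0],
  [-1,0,0,1.9,0],
  [-1,0,0,0,0],
])

```text
clock: 1.9
tool_pos: [0.5241, -0.282, 0.1182]
tcp_rot: [-3.138, 0.004, 0.149]
ft_force: [0.5, 0.1, 0.7]
opening: 0.0854
```

Run:
```python
from h import *
go(.525,-.284,.12,.147)
W=cal("wrist"); im=robot.camera("wrist")[:,:,::-1].copy()
print(proj(W,[[.525,-.284,.02],[.525,-.284,.004],[.629,-.271,.036]]))
cv2.imwrite("pics/w1.png",im)
cv2.imwrite("pics/s1.png",robot.camera("scene")[:,:,::-1])
```

```text
t 1.9 tcp [ 0.5241 -0.282   0.1182] [-3.138  0.004  0.149] F [0.5 0.1 0.7] op 0.0854 | shift cm [ 0.06  0.21 -0.18] turn 0.002 q7 -0.86
[[319.39429018 228.21123072]
 [319.34269825 223.03196758]
 [323.52975201  89.17871495]]
```

View pics/w1.png

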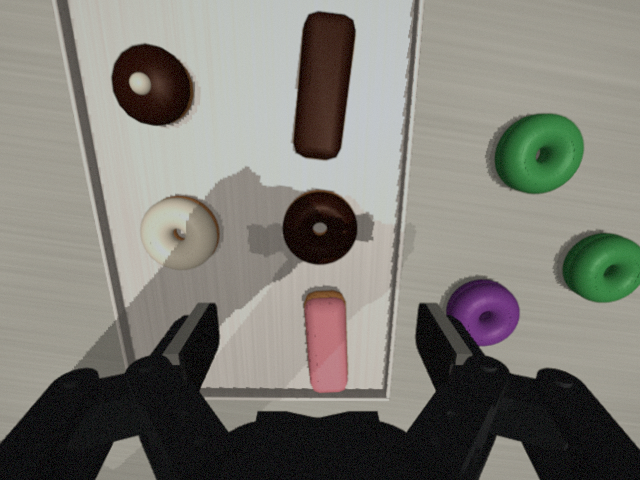

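View pics/s1.png

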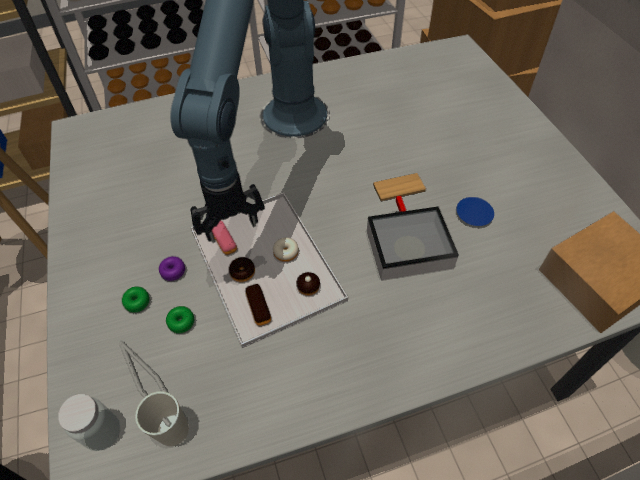

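The wrist view puts the ring at (320,228), matching the predicted (319,228). I'll make the small correction and descend.

jog_arm([
  [-1,0.1,0.2,3,0],
  [-1,0,0,3,0],
  [-1,0,0,3,0],
  [-1,0,0,2.6,0],
  [-1,0,0,0,0],
], newtons=20)

```text
clock: 2.62
tool_pos: [0.5266, -0.283, 0.0034]
tcp_rot: [-3.139, 0.002, 0.151]
ft_force: [0.2, -0.2, -0.1]
opening: 0.0852
```

Run:
```python
from h import *
go(.525,-.284,.0,.147)
cv2.imwrite("pics/w2.png",robot.camera("wrist")[:,:,::-1])
```

```text
t 2.62 tcp [ 0.5266 -0.283   0.0034] [-3.139e+00  2.000e-03  1.510e-01] F [ 0.2 -0.2 -0.1] op 0.0852 | shift cm [-0.17  0.07  0.34] turn 0.004 q7 -0.8
```

View pics/w2.png

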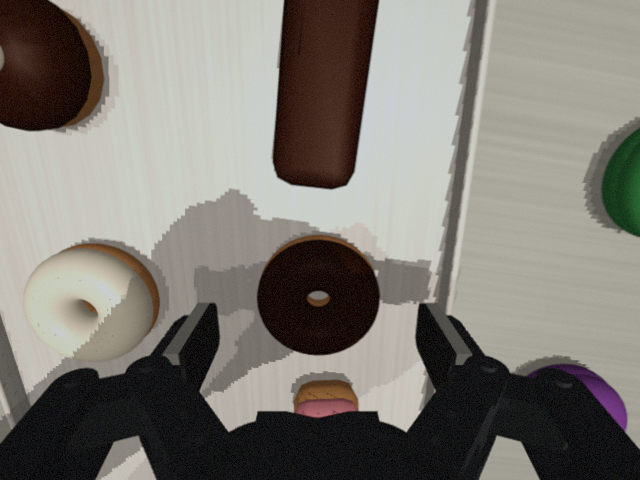

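jog_arm([
  [-1,-0.1,0.1,0.3,0],
  [1,0,0,0,0],
  [1,0,0,0,0],
  [1,0,0,0,0],
  [1,0,0,0,0],
], newtons=20)

```text
clock: 3.3
tool_pos: [0.5286, -0.2873, 0.0045]
tcp_rot: [3.14, -0.005, 0.147]
ft_force: [-1.2, 2.3, 10.5]
opening: 0.0122
```

Run:
```python
from h import *
go(.525,-.284,.12,.147)
cv2.imwrite("pics/w3.png",robot.camera("wrist")[:,:,::-1])
cv2.imwrite("pics/w3s.png",robot.camera("side")[:,:,::-1])
```

```text
t 3.3 tcp [ 0.5286 -0.2873  0.0045] [ 3.14  -0.005  0.147] F [-1.2  2.3 10.5] op 0.0122 | shift cm [ -0.25  -0.36 -11.55] turn -0.0 q7 -0.79
```

View pics/w3.png

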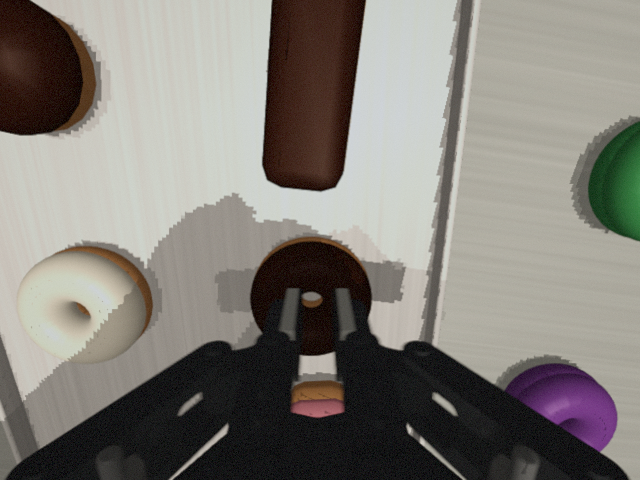

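Run:
```python
from h import *
s=robot.read_state();p=np.array(s["tool_pos"]);W=cal("wrist")
print(s["opening"],p,proj(W,[p,p+[0,0,.013],p+[0,0,.03],p+[0,0,.05],[.525,-.284,.036]]))
E=W[2];print("cam",-E[:3,:3].T@E[:3,3])
crop(cv2.imread("pics/w3s.png"),330,230,160,160,5,"pics/w3c.png")
```

```text
9.276368227939798e-05 [ 0.52866544 -0.28739519  0.0042802 ] [[316.07198964 279.10221938]
 [316.0388091  289.46620438]
 [315.9878558  305.39648287]
 [315.91334877 328.72351553]
 [307.73342928 313.09826326]]
cam [ 0.60718973 -0.27607237  0.17937048]
```

View pics/w3c.png

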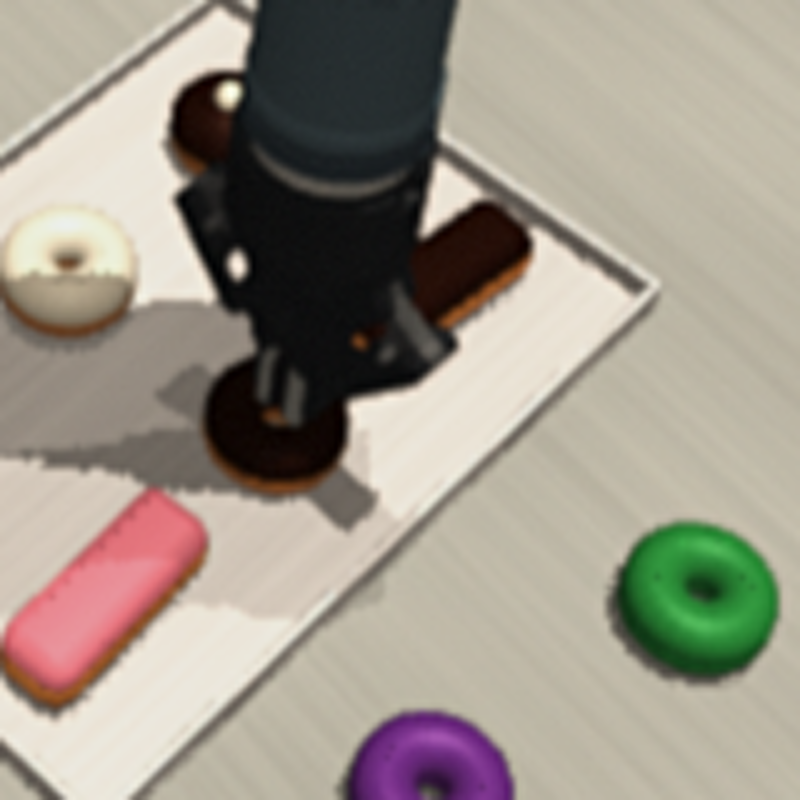

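View pics/w3s.png

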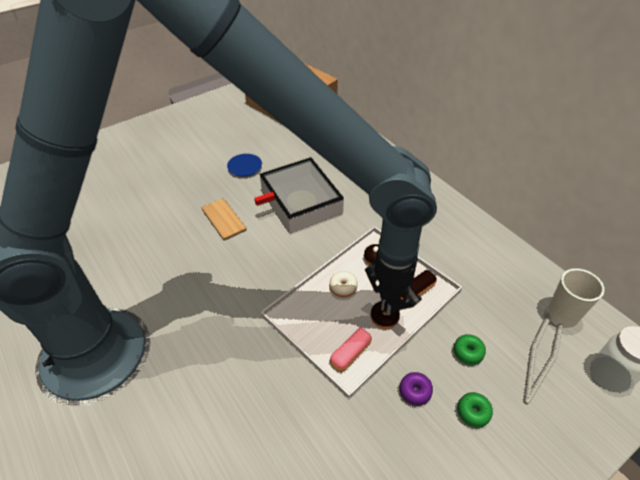

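Run:
```python
from h import *
a=robot.camera("wrist")[:,:,::-1]; W=cal("wrist")
b=robot.camera("side")[:,:,::-1];B=cal("side")
s=robot.read_state();print(s["opening"],s["ft_force"],s["tool_pos"])
crop(a,220,220,200,150,4,"pics/w4.png")
crop(b,355,270,80,70,10,"pics/s4.png")
o1,d1=ray(W,(316,290)); o2,d2=ray(B,(386,311))
M=np.stack([d1,-d2],1); t=np.linalg.lstsq(M,o2-o1,rcond=None)[0]; print(o1+d1*t[0],o2+d2*t[1])
print(proj(B,[s["tool_pos"],[.5287,-.2874,.04]]))
```

```text
0.00013933760193123122 [-0.54367423  0.92227794  8.28899971] [ 0.52868463 -0.28746472  0.00428474]
[ 0.53196269 -0.28697548  0.0246573 ] [ 0.52999336 -0.28322648  0.02535218]
[[385.91432255 318.24884093]
 [387.50710019 308.6886965 ]]
```

View pics/w4.png

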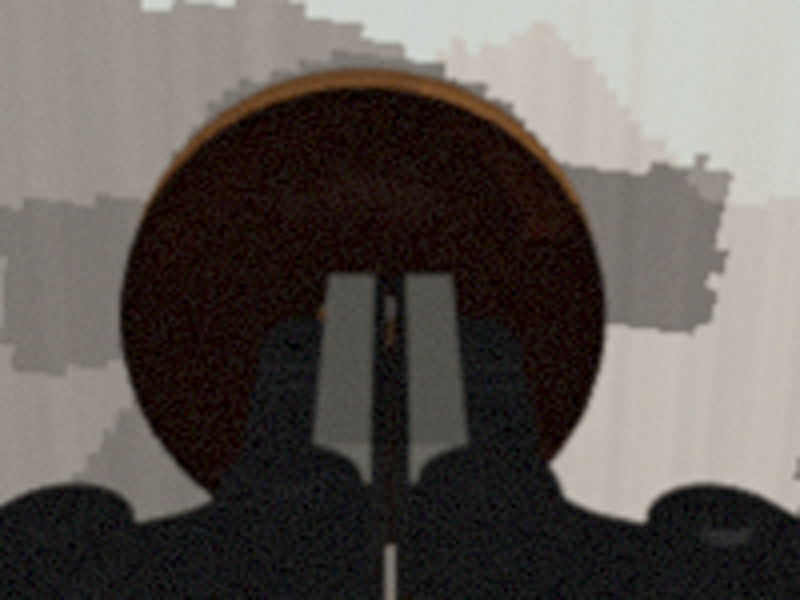

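View pics/s4.png

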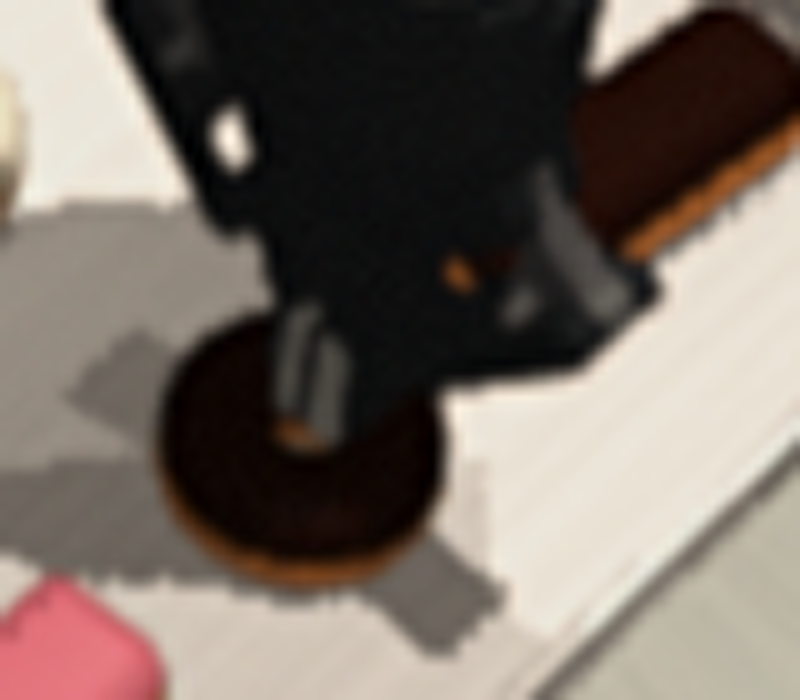

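The fingers closed over the top of the ring: they are shut above it at wrist (318,288), and the ring has not moved. The tips seem to sit higher than the reported TCP, so I'll lift and measure them in free air.

jog_arm([
  [1,0,0,-5,0],
  [1,0,0,-5,0],
  [1,0,0,-5,0],
  [1,0,0,0,0],
])

```text
clock: 4.0
tool_pos: [0.5295, -0.2891, 0.1572]
tcp_rot: [3.136, -0.01, 0.146]
ft_force: [0.8, -0.3, 0.6]
opening: 0.0
```

Run:
```python
from h import *
print(robot.tcp_to_grasp)
s=robot.read_state();p=np.array(s["tool_pos"]);print(s["opening"],s["ft_force"],p)
for n,(w,h,sc) in dict(scene=(100,80,8),side=(120,90,6),wrist=(200,150,4)).items():
    C=cal(n); im=robot.camera(n)[:,:,::-1]; u=proj(C,[p])[0]; 
    x,y=int(u[0]-w/2),int(u[1]-h/2); print(n,u,x,y,"tcp in crop",(u-[x,y])*sc, "10mm up",(proj(C,[p+[0,0,.01]])[0]-u))
    crop(im,x,y,w,h,sc,f"pics/t_{n}.png")
```

```text
0.0187
4.9642276562072895e-05 [ 0.81556475 -0.25876454  0.55902888] [ 0.52948814 -0.289129    0.15724389]
scene [230.38266672 235.59497958] 180 195 tcp in crop [403.06133373 324.75983662] 10mm up [-0.75442226 -2.87391142]
side [394.36548912 273.89150074] 334 228 tcp in crop [362.19293474 275.34900445] 10mm up [ 0.56717418 -3.31290897]
wrist [321.32368694 277.64970947] 221 202 tcp in crop [401.29474775 302.59883788] 10mm up [0.22834207 8.10068851]
```

View pics/t_scene.png

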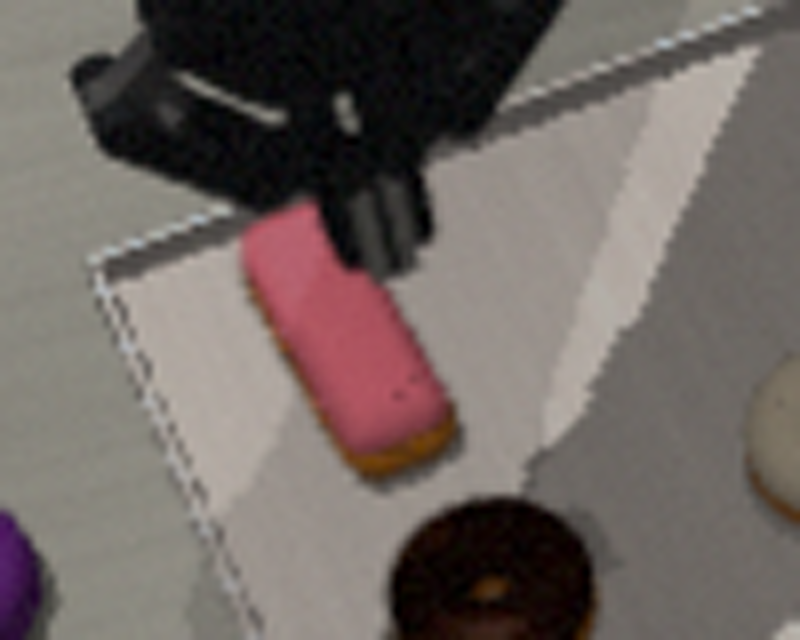

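View pics/t_side.png

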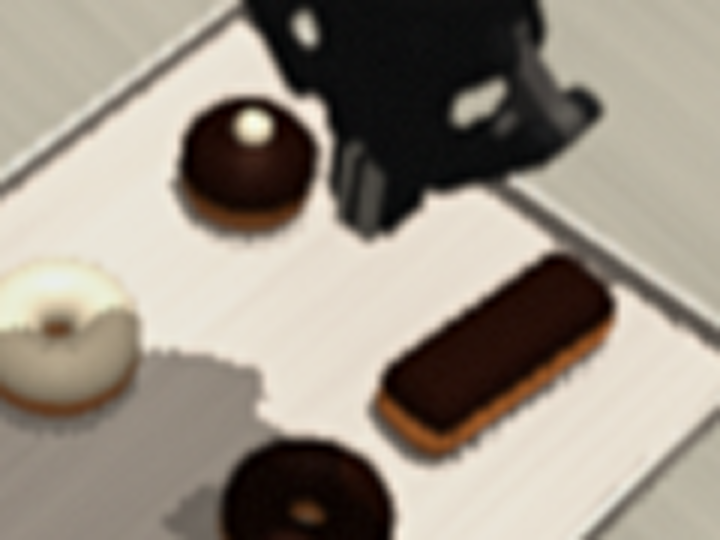

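View pics/t_wrist.png

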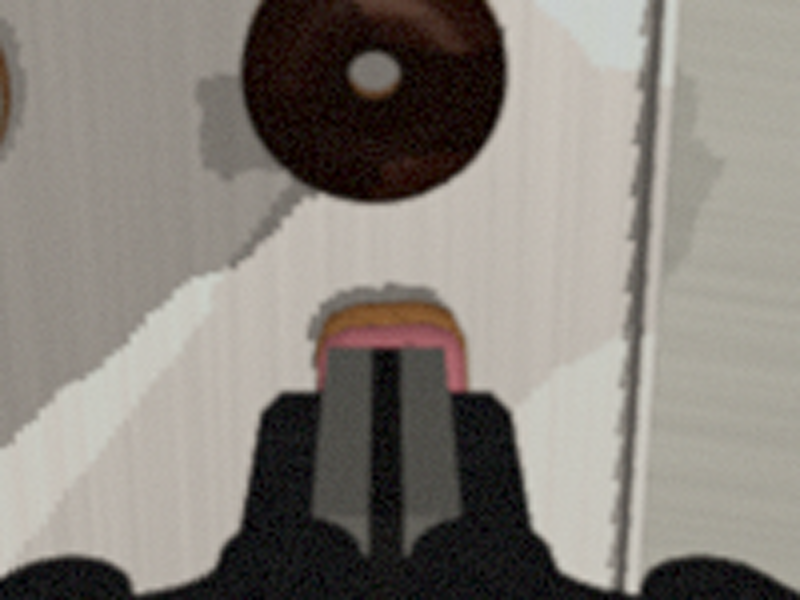

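Run:
```python
from h import *
from scipy.optimize import least_squares
p=np.array(robot.read_state()["tool_pos"]);P=[("scene",(229.4,229)),("side",(395.7,267.7))]
Cs=[cal(n) for n,_ in P]
f=lambda X:np.concatenate([proj(C,[X])[0]-u for C,(n,u) in zip(Cs,P)])
r=least_squares(f,p);print(r.x-p,f(r.x)); print(proj(cal("wrist"),[r.x,r.x+[.011,0.0016,0]]))
```

```text
[ 0.00384993 -0.00280542  0.02675451] [-0.56053319  0.48940422 -0.53009104 -0.38703474]
[[322.80858362 296.09288368]
 [322.9892264  274.83187107]]
```

The two fixed cameras place the shut tips about 2–3 cm above the reported TCP. I'll calibrate by touching a free patch of the pan floor at about (0.42,-0.21).

jog_arm([
  [1,-4.8,-4.7,3,0],
  [1,-4.8,-4.7,4,0],
  [1,0,0,4,0],
  [1,0,0,4,0],
  [1,0,0,0,0],
])

```text
clock: 4.78
tool_pos: [0.4307, -0.2195, 0.0098]
tcp_rot: [-3.137, 0.01, 0.147]
ft_force: [-0.7, -0.1, 0.3]
opening: -0.0001
```

jog_arm([
  [1,0,0,0.5,0],
  [1,0,0,0.5,0],
  [1,0,0,0.5,0],
  [1,0,0,0,0],
])

```text
clock: 5.28
tool_pos: [0.4361, -0.2217, -0.0009]
tcp_rot: [3.142, -0.0, 0.147]
ft_force: [0.2, -0.2, 0.1]
opening: -0.0001
```

jog_arm([
  [1,0,0,0.3,0],
  [1,0,0,0.3,0],
  [1,0,0,0,0],
])

```text
clock: 5.65
tool_pos: [0.4357, -0.2215, -0.0074]
tcp_rot: [-3.141, 0.001, 0.147]
ft_force: [0.1, -0.2, -1.1]
opening: 0.0002
```

Run:
```python
from h import *
go(.42,-.21,-.02,.147)
cv2.imwrite("pics/s5.png",robot.camera("side")[:,:,::-1]); cv2.imwrite("pics/w5.png",robot.camera("wrist")[:,:,::-1])
print(proj(cal("wrist"),[robot.read_state()["tool_pos"]]),proj(cal("side"),[robot.read_state()["tool_pos"]]))
crop(cv2.imread("pics/s5.png"),270,250,150,120,5,"pics/s5c.png")
```

```text
t 5.65 tcp [ 0.4357 -0.2215 -0.0074] [-3.141e+00  1.000e-03  1.470e-01] F [ 0.1 -0.2 -1.1] op 0.0002 | shift cm [-1.38 -1.37  1.26] turn -0.0 q7 -0.84
[[316.12084011 279.12296169]] [[332.229834   321.69504052]]
```

View pics/s5c.png

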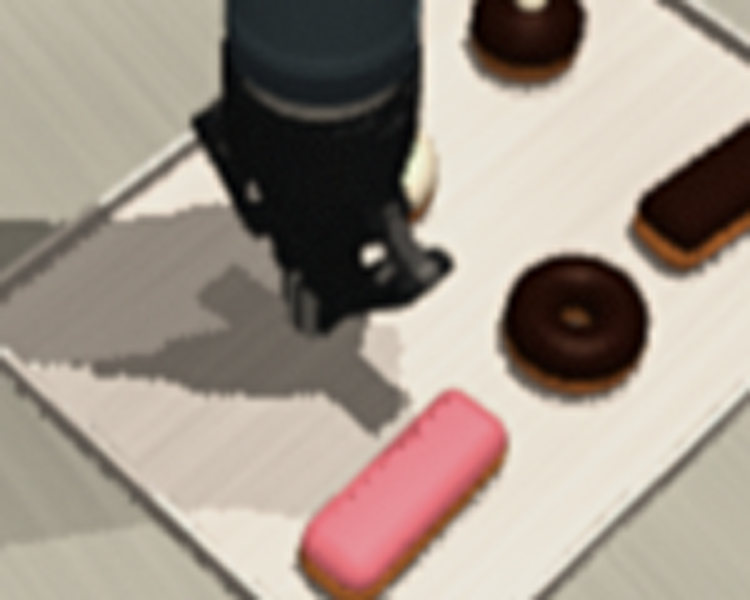

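View pics/w5.png

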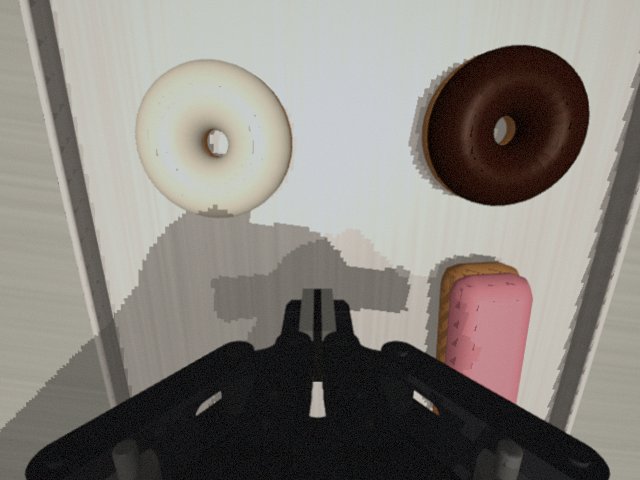

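jog_arm([
  [1,0,0,0.4,0],
  [1,0,0,0.0,0],
  [1,0,0,0.3,0],
  [1,0,0,0,0],
])

```text
clock: 6.25
tool_pos: [0.4357, -0.2216, -0.0143]
tcp_rot: [-3.141, 0.001, 0.147]
ft_force: [-0.1, -0.6, 0.4]
opening: 0.0001
```

jog_arm([
  [1,0,0,0.3,0],
  [1,0,0,0.0,0],
  [1,0,0,0,0],
])

```text
clock: 6.62
tool_pos: [0.436, -0.2216, -0.0171]
tcp_rot: [-3.142, 0.0, 0.147]
ft_force: [-0.9, -0.5, 0.1]
opening: -0.0002
```

jog_arm([
  [1,0,0,0.3,0],
  [1,0,0,0.0,0],
  [1,0,0,0,0],
])

```text
clock: 7.0
tool_pos: [0.4359, -0.2216, -0.0202]
tcp_rot: [-3.142, 0.0, 0.147]
ft_force: [-0.3, -0.1, -0.2]
opening: -0.0
```

jog_arm([
  [1,0,0,0.3,0],
  [1,0,0,0.0,0],
  [1,0,0,0,0],
])

```text
clock: 7.38
tool_pos: [0.436, -0.2216, -0.0232]
tcp_rot: [-3.142, 0.0, 0.147]
ft_force: [-1.0, -0.1, -0.6]
opening: -0.0001
```

jog_arm([
  [1,0,0,0.2,0],
  [1,0,0,0.0,0],
])

```text
clock: 7.62
tool_pos: [0.4359, -0.2216, -0.0252]
tcp_rot: [-3.141, 0.0, 0.147]
ft_force: [-0.1, 0.7, -0.1]
opening: -0.0001
```

jog_arm([
  [1,0,0,0.2,0],
  [1,0,0,0.0,0],
])

```text
clock: 7.88
tool_pos: [0.4358, -0.2216, -0.0273]
tcp_rot: [-3.141, 0.0, 0.147]
ft_force: [0.3, 0.1, 0.2]
opening: -0.0001
```

jog_arm([
  [1,0,0,0.2,0],
  [1,0,0,0.0,0],
])

```text
clock: 8.12
tool_pos: [0.4361, -0.2217, -0.0278]
tcp_rot: [-3.14, 0.0, 0.146]
ft_force: [-3.3, 1.5, 11.7]
opening: -0.0001
```

Run:
```python
from h import *
s=robot.read_state();p=np.array(s["tool_pos"]);print(p,robot.get_calibration("wrist")["extrinsics"][:3,3])
for n,(w,h,sc) in dict(scene=(80,60,10),side=(80,60,10),wrist=(200,150,4)).items():
    C=cal(n); im=robot.camera(n)[:,:,::-1]; t=[p[0],p[1],.004]; u=proj(C,[t])[0]; 
    x,y=int(u[0]-w/2),int(u[1]-h/2); print(n,u,x,y,"tip in crop",(u-[x,y])*sc)
    crop(im,x,y,w,h,sc,f"pics/u_{n}.png")
```

```text
[ 0.43610666 -0.22168088 -0.02779146] [-0.28348995  0.41035736  0.28826998]
scene [258.83075701 237.64447579] 218 207 tip in crop [408.30757014 306.44475793]
side [332.36727344 318.79094247] 292 288 tip in crop [403.6727344  307.90942471]
wrist [315.85975449 307.56431524] 215 232 tip in crop [403.43901794 302.25726094]
```

View pics/u_scene.png

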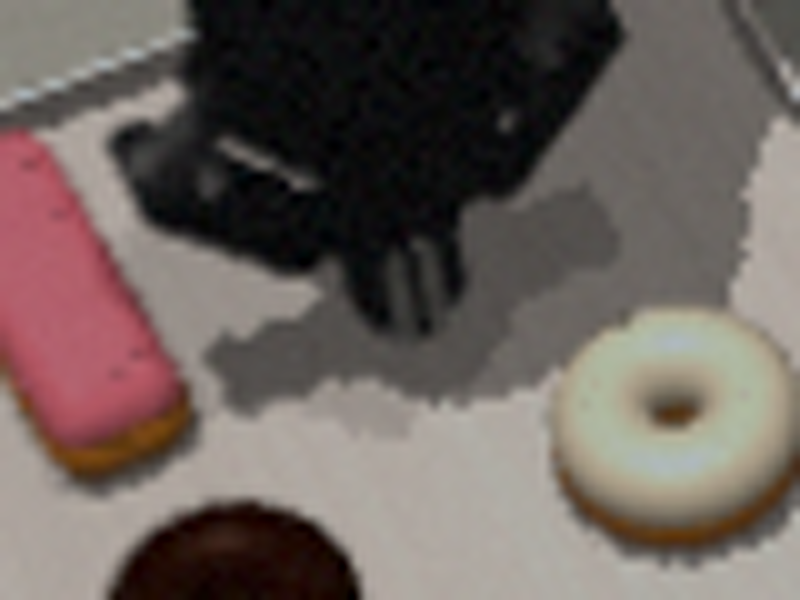

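View pics/u_side.png

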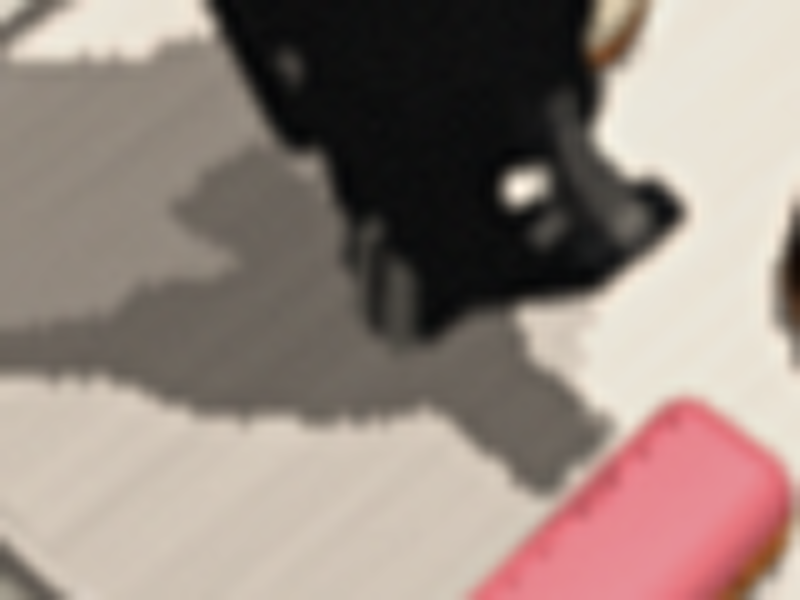

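View pics/u_wrist.png

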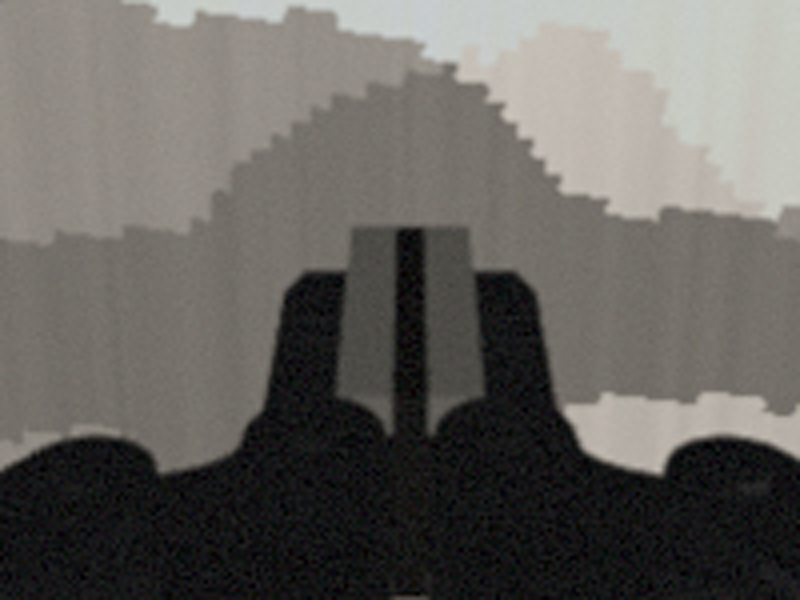

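Contact came at TCP z = -0.0275 on the 4 mm floor, so the shut tips sit 31 mm above the reported TCP. Horizontally they agree. I'll allow for that from here and go back to the ring.

jog_arm([
  [1,0,0,-4,0],
  [-1,0,0,-4,0],
  [-1,4,3.7,0,0],
  [-1,3.9,3.8,0,0],
  [-1,0,0,0,0],
])

```text
clock: 8.9
tool_pos: [0.5289, -0.2872, 0.0516]
tcp_rot: [3.137, -0.003, 0.146]
ft_force: [-0.4, 1.2, 0.1]
opening: 0.0725
```

Run:
```python
from h import *
go(.525,-.284,-.03,.147)
W=cal("wrist");im=robot.camera("wrist")[:,:,::-1]; cv2.imwrite("pics/w6.png",im); print(proj(W,[[.525,-.284,.02]]))
```

```text
t 8.9 tcp [ 0.5289 -0.2872  0.0516] [ 3.137e+00 -3.000e-03  1.460e-01] F [-0.4  1.2  0.1] op 0.0725 | shift cm [-0.37 -0.4   8.16] turn -0.001 q7 -0.82
[[310.34290637 263.61060725]]
```

View pics/w6.png

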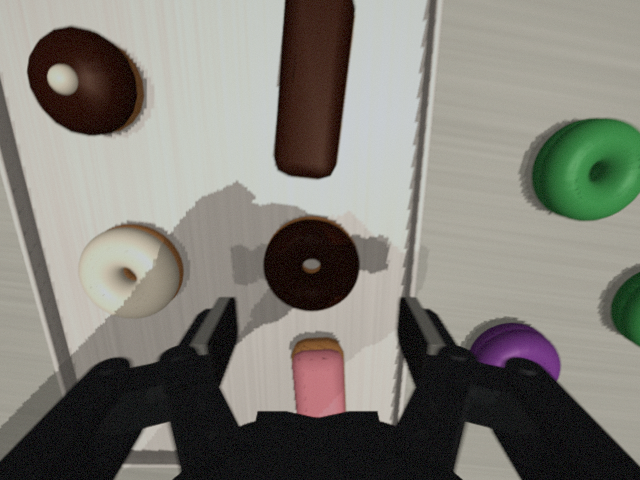

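jog_arm([
  [-1,-0.3,-0.3,1,0],
  [-1,0,0,2.0,0],
  [-1,0,0,2.0,0],
  [-1,0,0,0,0],
  [-1,0,0,0,0],
])

```text
clock: 9.57
tool_pos: [0.5216, -0.2818, 0.0006]
tcp_rot: [-3.142, 0.0, 0.147]
ft_force: [0.1, 0.1, -0.5]
opening: 0.0854
```

Run:
```python
from h import *
go(.525,-.284,-.0305,.147)
cv2.imwrite("pics/w7.png",robot.camera("wrist")[:,:,::-1])
```

```text
t 9.57 tcp [ 0.5216 -0.2818  0.0006] [-3.142  0.     0.147] F [ 0.1  0.1 -0.5] op 0.0854 | shift cm [0.31 0.27 3.11] turn -0.0 q7 -0.79
```

View pics/w7.png

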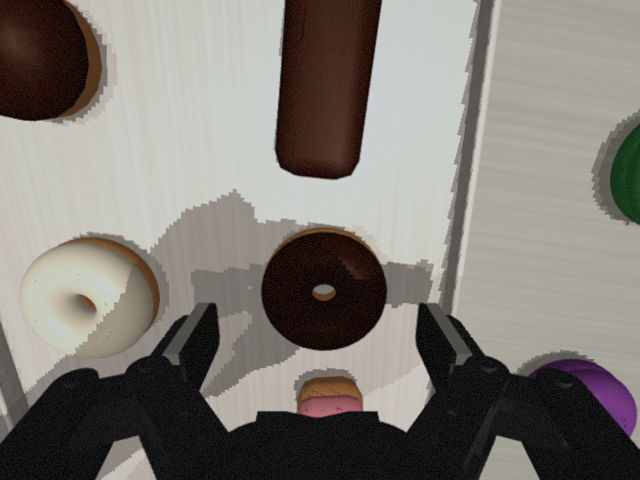

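jog_arm([
  [-1,0.3,0.3,0,0],
  [-1,0,0,1.5,0],
  [-1,0,0,1.3,0],
  [-1,0,0,0,0],
  [-1,0,0,0,0],
])

```text
clock: 10.25
tool_pos: [0.5248, -0.2842, -0.0275]
tcp_rot: [-3.141, 0.001, 0.147]
ft_force: [0.3, 0.1, 0.1]
opening: 0.0855
```

Run:
```python
from h import *
go(.525,-.284,-.0305,.147)
cv2.imwrite("pics/w8.png",robot.camera("wrist")[:,:,::-1])
```

```text
t 10.25 tcp [ 0.5248 -0.2842 -0.0275] [-3.141e+00  1.000e-03  1.470e-01] F [0.3 0.1 0.1] op 0.0855 | shift cm [ 0.02 -0.02  0.3 ] turn -0.0 q7 -0.77
```

View pics/w8.png

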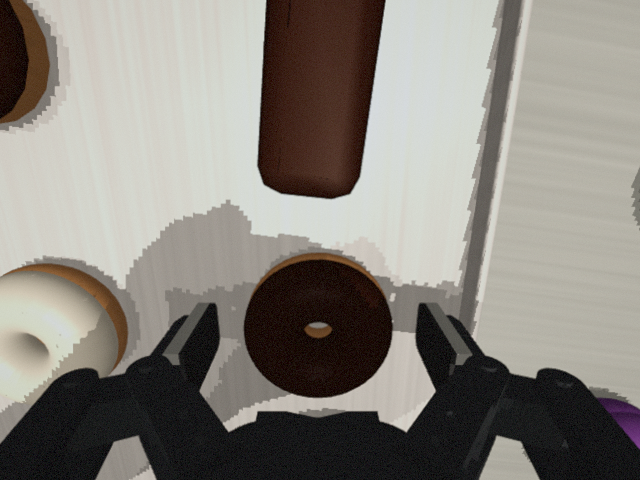

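jog_arm([
  [-1,0,0,0.2,0],
  [1,0,0,0,0],
  [1,0,0,0,0],
  [1,0,0,0,0],
  [1,0,0,0,0],
], newtons=20)

```text
clock: 10.92
tool_pos: [0.5255, -0.2844, -0.0287]
tcp_rot: [3.141, -0.001, 0.147]
ft_force: [-0.0, -0.6, 3.6]
opening: 0.0606
```

Gripped at an opening of 60.6 mm. Lifting.

jog_arm([
  [1,0,0,-1,0],
  [1,0,0,-3,0],
  [1,0,0,-4,0],
  [1,0,0,-4,0],
  [1,0,0,-3,0],
])

```text
clock: 11.55
tool_pos: [0.5255, -0.2846, 0.1232]
tcp_rot: [3.141, -0.002, 0.147]
ft_force: [0.3, 0.1, 0.2]
opening: 0.061
```

Run:
```python
from h import *
go(.538,.3265,.12,.147)
cv2.imwrite("pics/w9.png",robot.camera("wrist")[:,:,::-1])
```

```text
t 11.55 tcp [ 0.5255 -0.2846  0.1232] [ 3.141e+00 -2.000e-03  1.470e-01] F [0.3 0.1 0.2] op 0.061 | shift cm [ 10.16 -60.28   0.27] turn -0.0 q7 -0.85
```

View pics/w9.png

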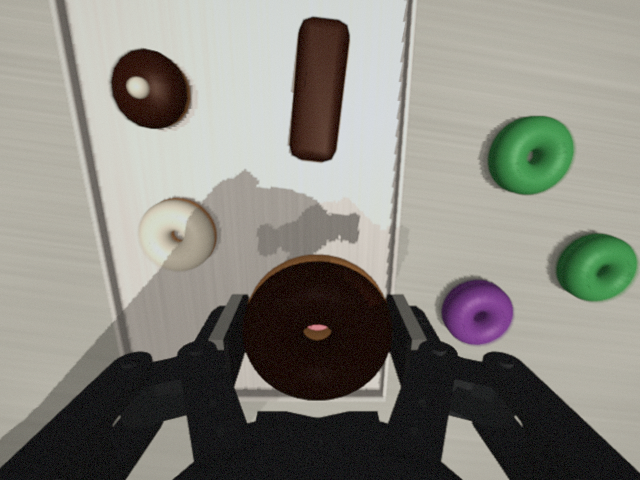

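jog_arm([
  [1,0.4,-2.5,0,0],
  [1,0.8,-4.5,0,0],
  [1,0.8,-4.5,0,0],
  [1,0.8,-4.5,0,0],
  [1,0.8,-4.5,0,0],
])

```text
clock: 12.22
tool_pos: [0.5304, -0.0748, 0.1209]
tcp_rot: [-3.142, -0.0, 0.147]
ft_force: [0.4, 0.7, 0.0]
opening: 0.0609
```

jog_arm([
  [1,0.8,-4.5,0,0],
  [1,0.8,-4.5,0,0],
  [1,0.8,-4.5,0,0],
  [1,0.8,-4.5,0,0],
  [1,0.8,-4.5,0,0],
])

```text
clock: 12.85
tool_pos: [0.537, 0.1534, 0.1209]
tcp_rot: [3.141, 0.0, 0.147]
ft_force: [0.4, 0.6, -0.0]
opening: 0.0608
```

jog_arm([
  [1,0.8,-4.5,0,0],
  [1,0.8,-4.5,0,0],
  [1,0.7,-4.5,0,0],
  [1,0.2,-2.5,0,0],
  [1,0,0,0,0],
])

```text
clock: 13.48
tool_pos: [0.5375, 0.3163, 0.1206]
tcp_rot: [-3.141, 0.001, 0.151]
ft_force: [-1.2, -0.9, -0.2]
opening: 0.0612
```

Run:
```python
from h import *
go(.538,.3265,.02,.147)
W=cal("wrist");im=robot.camera("wrist")[:,:,::-1]; cv2.imwrite("pics/w10.png",im); print(proj(W,[[.538,.3265,.012]]))
```

```text
t 13.47 tcp [0.5375 0.3163 0.1206] [-3.141e+00  1.000e-03  1.510e-01] F [-1.2 -0.9 -0.2] op 0.0612 | shift cm [ 0.21 -1.   10.06] turn 0.004 q7 -1.96
[[304.89186193 223.51389957]]
```

View pics/w10.png

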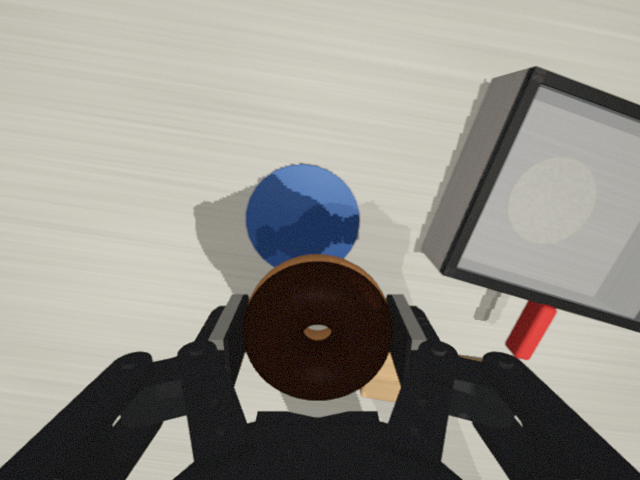

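jog_arm([
  [1,0.1,-0.6,2,0],
  [1,0.1,-0.3,3,0],
  [1,0,0,3,0],
  [1,0,0,2,0],
  [1,0,0,0,0],
])

```text
clock: 14.15
tool_pos: [0.5377, 0.3206, 0.0182]
tcp_rot: [3.139, 0.005, 0.145]
ft_force: [-0.8, -0.7, 0.1]
opening: 0.0609
```

jog_arm([
  [1,0,0,0,0],
])

```text
clock: 14.28
tool_pos: [0.5404, 0.3232, 0.0217]
tcp_rot: [-3.141, -0.001, 0.146]
ft_force: [0.1, 0.2, 0.1]
opening: 0.0609
```

Run:
```python
from h import *
go(.5395,.3272,-.0207,.147)
W=cal("wrist");print(onz(W,(303,220),.012))
im=robot.camera("wrist")[:,:,::-1]; cv2.imwrite("pics/w11.png",im); print(proj(W,[[.5395,.3272,.012]]))
```

```text
t 14.28 tcp [0.5404 0.3232 0.0217] [-3.141e+00 -1.000e-03  1.460e-01] F [0.1 0.2 0.1] op 0.0609 | shift cm [-0.04 -0.4   4.24] turn -0.001 q7 -1.96
[0.57043802 0.33498949]
[[309.18269309 272.63588092]]
```

View pics/w11.png

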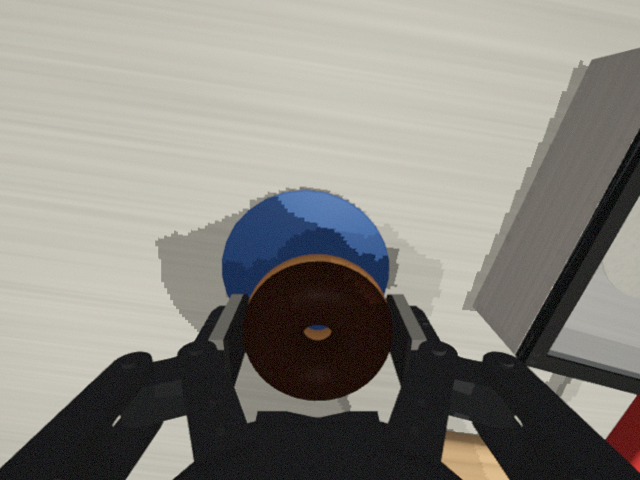

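jog_arm([
  [1,0,-0.5,1,0],
  [1,0,0,1.5,0],
  [1,0,0,1,0],
  [1,0,0,0.2,0],
  [1,0,0,0,0],
])

```text
clock: 14.95
tool_pos: [0.5385, 0.328, -0.0165]
tcp_rot: [3.141, 0.001, 0.147]
ft_force: [-0.7, -0.2, 0.3]
opening: 0.0609
```

Run:
```python
from h import *
go(.5395,.328,-.0207,.147)
W=cal("wrist");
im=robot.camera("wrist")[:,:,::-1]; cv2.imwrite("pics/w12.png",im)
t=np.linspace(0,2*np.pi,60); pts=np.stack([.5395+.05*np.cos(t),.328+.05*np.sin(t),.012+0*t],1)
q=proj(W,pts); print(q.min(0),q.max(0))
```

```text
t 14.95 tcp [ 0.5385  0.328  -0.0165] [3.141e+00 1.000e-03 1.470e-01] F [-0.7 -0.2  0.3] op 0.0609 | shift cm [0.1  0.01 0.42] turn -0.0 q7 -1.96
[211.20508755 199.07336324] [421.21203155 387.55132143]
```

View pics/w12.png

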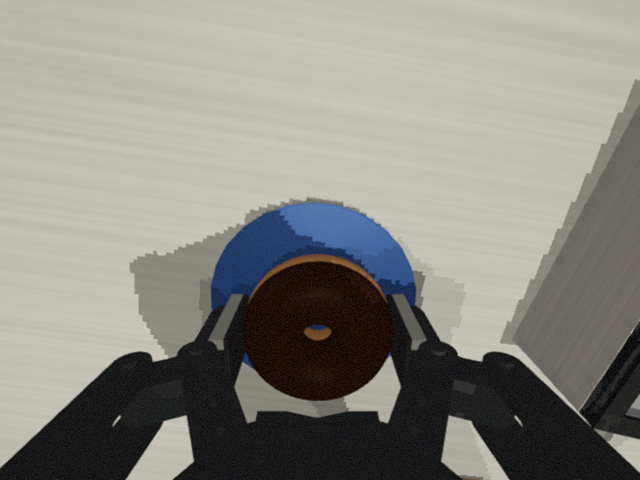

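jog_arm([
  [1,0,0,0.3,0],
  [1,0,0,0,0],
  [1,0,0,0.1,0],
  [1,0,0,0,0],
])

```text
clock: 15.5
tool_pos: [0.5386, 0.3283, -0.0201]
tcp_rot: [-3.142, 0.0, 0.147]
ft_force: [-0.1, -0.3, -0.9]
opening: 0.0611
```

jog_arm([
  [1,0,0,0.1,0],
  [1,0,0,0,0],
])

```text
clock: 15.75
tool_pos: [0.5388, 0.3284, -0.0206]
tcp_rot: [-3.141, -0.0, 0.147]
ft_force: [0.1, -0.9, 2.9]
opening: 0.061
```

jog_arm([
  [-1,0,0,0,0],
  [-1,0,0,0,0],
  [-1,0,0,0,0],
  [-1,0,0,-1,0],
  [-1,0,0,-3,0],
])

```text
clock: 16.38
tool_pos: [0.537, 0.3272, 0.0179]
tcp_rot: [3.14, 0.004, 0.147]
ft_force: [0.1, 0.4, 0.6]
opening: 0.0857
```

jog_arm([
  [-1,0,0,-4,0],
  [-1,0,0,-3,0],
])

```text
clock: 16.62
tool_pos: [0.5396, 0.3288, 0.0916]
tcp_rot: [-3.14, -0.002, 0.147]
ft_force: [0.2, 1.1, -0.7]
opening: 0.0851
```

Run:
```python
from h import *
go(.4857,.1333,.02,-.137)
W=cal("wrist");im=robot.camera("wrist")[:,:,::-1]; cv2.imwrite("pics/w13.png",im)
print(onz(W,(0,0),0)*0)
b=robot.camera("side")[:,:,::-1];crop(b,190,110,180,130,4.4,"pics/s13.png")
```

```text
t 16.62 tcp [0.5396 0.3288 0.0916] [-3.14e+00 -2.00e-03  1.47e-01] F [ 0.2  1.1 -0.7] op 0.0851 | shift cm [-8.2  18.56  7.11] turn 0.284 q7 -1.98
[0. 0.]
```

View pics/w13.png

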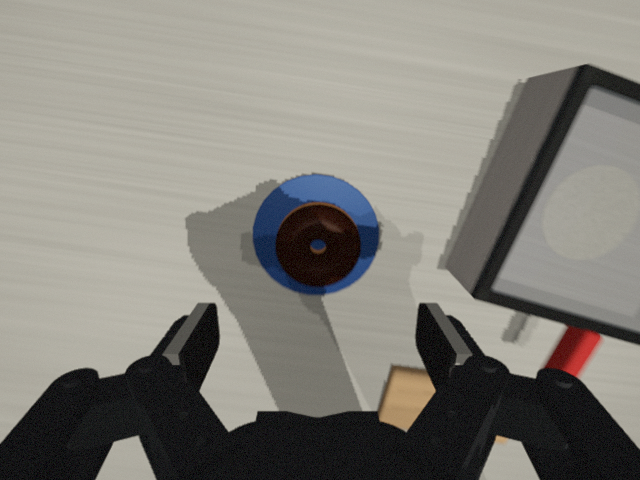

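View pics/s13.png

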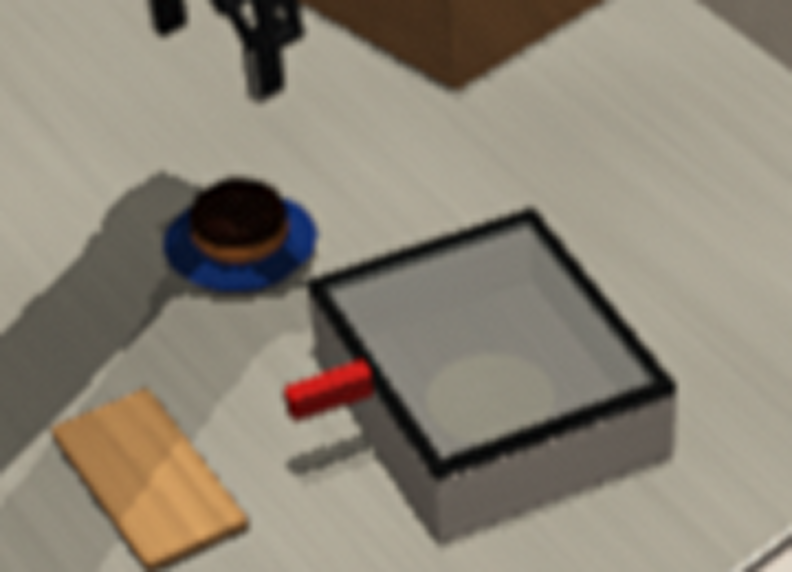

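The ring sits centred on the plate: plate centre (316,234), ring (318,246) in the wrist view. Next is the cover handle.

jog_arm([
  [-1,0,0,0,0.142],
  [-1,0,0,0,0.142],
  [-1,-0.7,5,0,0],
  [-1,-0.7,5,0,0],
  [-1,-0.7,5,0,0],
])

```text
clock: 17.35
tool_pos: [0.4963, 0.1808, 0.0882]
tcp_rot: [3.141, 0.001, -0.137]
ft_force: [0.8, -0.5, -0.1]
opening: 0.0853
```

jog_arm([
  [-1,-0.6,5,0,0],
  [-1,0,0,0,0],
  [-1,0,0,0,0],
])

```text
clock: 17.73
tool_pos: [0.4845, 0.1343, 0.0888]
tcp_rot: [-3.141, 0.0, -0.137]
ft_force: [-0.7, 0.7, 0.6]
opening: 0.0854
```

Run:
```python
from h import *
go(.4857,.1333,.0,-.137)
W=cal("wrist");im=robot.camera("wrist")[:,:,::-1]; cv2.imwrite("pics/w14.png",im)
print(proj(W,[[.4857,.1333,.053],[.5877,.1192,.005],[.4857,.1333,.063]]))
```

```text
t 17.73 tcp [0.4845 0.1343 0.0888] [-3.141  0.    -0.137] F [-0.7  0.7  0.6] op 0.0854 | shift cm [0.13 0.09 8.88] turn -0.0 q7 -1.99
[[318.01632591 254.40102791]
 [318.01580834  91.75954915]
 [318.04087825 260.01115087]]
```

View pics/w14.png

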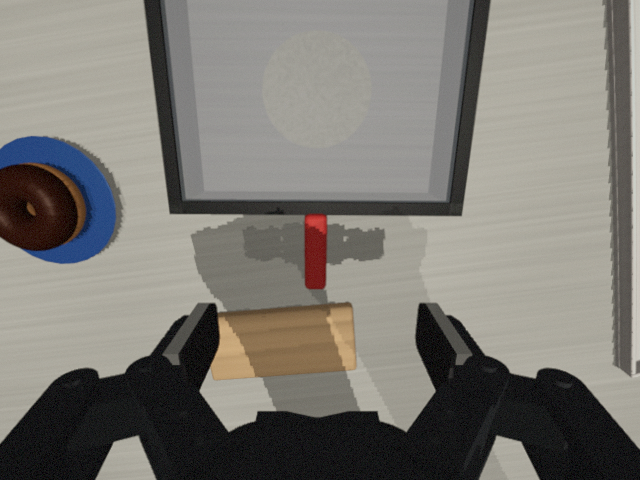

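jog_arm([
  [-1,0.1,0.0,3,0],
  [-1,0,0,3,0],
  [-1,0,0,2.8,0],
  [-1,0,0,0,0],
  [-1,0,0,0,0],
])

```text
clock: 18.4
tool_pos: [0.4864, 0.135, 0.0015]
tcp_rot: [-3.141, -0.001, -0.136]
ft_force: [-0.7, -0.6, -0.1]
opening: 0.0855
```

Run:
```python
from h import *
go(.4857,.1333,.0,-.137)
W=cal("wrist");im=robot.camera("wrist")[:,:,::-1]; cv2.imwrite("pics/w15.png",im)
print(proj(W,[[.4857,.1333,.053]]))
```

```text
t 18.4 tcp [0.4864 0.135  0.0015] [-3.141e+00 -1.000e-03 -1.360e-01] F [-0.7 -0.6 -0.1] op 0.0855 | shift cm [-0.05  0.18  0.15] turn 0.001 q7 -1.93
[[320.75369587 332.36132004]]
```

View pics/w15.png

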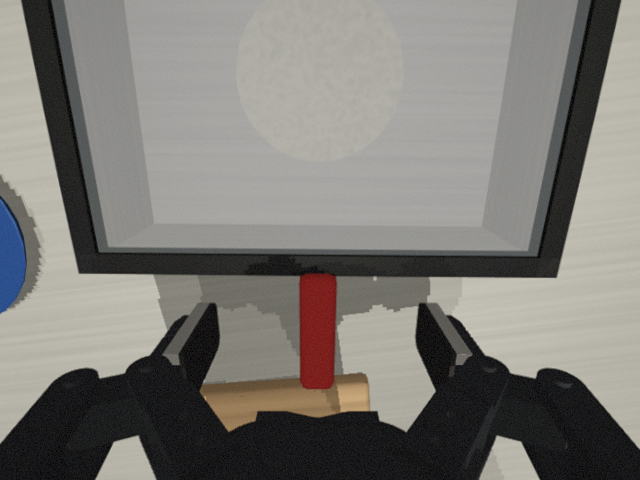

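jog_arm([
  [1,0,0,0.1,0],
  [1,0,0,0,0],
  [1,0,0,0,0],
  [1,0,0,0,0],
  [1,0,0,0,0],
], newtons=25)

```text
clock: 19.08
tool_pos: [0.4859, 0.1352, 0.0002]
tcp_rot: [-3.14, -0.001, -0.137]
ft_force: [-1.0, 4.1, 0.3]
opening: 0.0136
```

Run:
```python
from h import *
go(.4857,.1333,.0,-.137)
th=np.linspace(0,1.7,18); s=.178
x=s*(1-np.cos(th))*100; z=s*np.sin(th)*100
for a,b,c in zip(th[1:],np.diff(x),np.diff(z)): print(round(a,2),round(b,2),round(-c,2))
```

```text
t 19.07 tcp [4.859e-01 1.352e-01 2.000e-04] [-3.14e+00 -1.00e-03 -1.37e-01] F [-1.   4.1  0.3] op 0.0136 | shift cm [0.01 0.19 0.02] turn -0.0 q7 -1.93
0.1 0.09 -1.78
0.2 0.27 -1.76
0.3 0.44 -1.72
0.4 0.61 -1.67
0.5 0.77 -1.6
0.6 0.93 -1.52
0.7 1.08 -1.42
0.8 1.21 -1.3
0.9 1.34 -1.17
1.0 1.45 -1.03
1.1 1.54 -0.89
1.2 1.62 -0.73
1.3 1.69 -0.56
1.4 1.74 -0.39
1.5 1.77 -0.21
1.6 1.78 -0.04
1.7 1.77 0.14
```

jog_arm([
  [1,0.1,0.1,-1.8,0],
  [1,0.3,0,-1.8,0],
  [1,0.4,0,-1.7,0],
  [1,0.6,0,-1.7,0],
  [1,0.8,0,-1.6,0],
])

```text
clock: 19.7
tool_pos: [0.5081, 0.1319, 0.0862]
tcp_rot: [-3.139, -0.002, -0.137]
ft_force: [5.2, 5.3, -6.0]
opening: 0.0137
```

jog_arm([
  [1,0.9,0,-1.5,0],
  [1,1.1,0,-1.4,0],
  [1,1.2,0,-1.3,0],
  [1,0,0,0,0],
])

```text
clock: 20.2
tool_pos: [0.5398, 0.1273, 0.1284]
tcp_rot: [-3.139, -0.001, -0.137]
ft_force: [0.8, 5.5, 0.1]
opening: 0.0136
```

Run:
```python
from h import *
th=.8; c,s=np.cos(.137),-np.sin(.137)
d=.178*(1-np.cos(th)); go(.4859+d*c,.1352+d*s,.178*np.sin(th),-.137)
b=robot.camera("side")[:,:,::-1];crop(b,190,80,200,150,4,"pics/s16.png")
```

```text
t 20.2 tcp [0.5398 0.1273 0.1284] [-3.139e+00 -1.000e-03 -1.370e-01] F [0.8 5.5 0.1] op 0.0136 | shift cm [-0.05 -0.05  0.07] turn -0.0 q7 -1.93
```

View pics/s16.png

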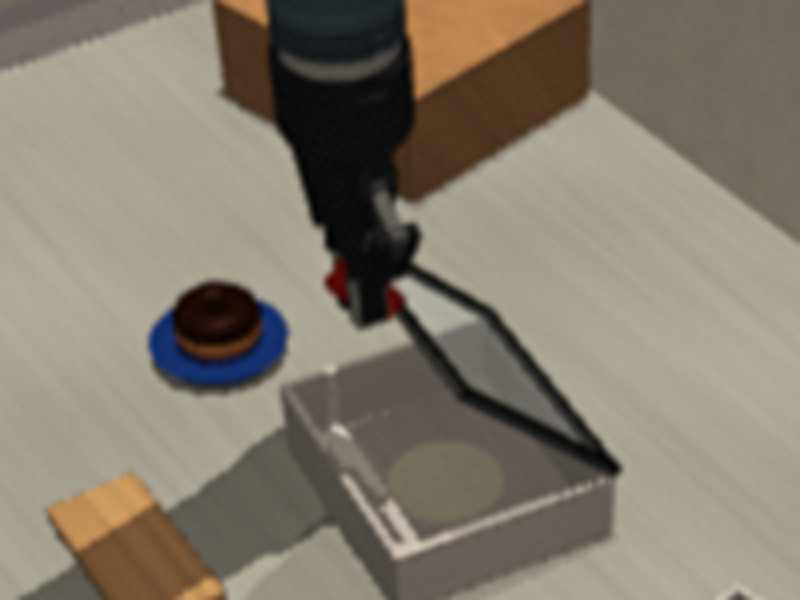

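The cover is rising cleanly with the handle. Continuing past upright.

jog_arm([
  [1,1.3,0,-1.2,0],
  [1,1.4,0,-1.0,0],
  [1,1.5,0,-0.9,0],
  [1,1.6,0,-0.7,0],
  [1,1.7,0,-0.6,0],
])

```text
clock: 20.88
tool_pos: [0.6095, 0.117, 0.1699]
tcp_rot: [-3.141, 0.008, -0.136]
ft_force: [-2.4, 4.4, -3.7]
opening: 0.0138
```

jog_arm([
  [1,1.7,0,-0.4,0],
  [1,1.8,0,-0.2,0],
  [1,1.8,0,0,0],
  [1,1.8,0,0.1,0],
  [1,0,0,0,0],
])

```text
clock: 21.5
tool_pos: [0.6831, 0.1063, 0.1758]
tcp_rot: [-3.141, 0.002, -0.137]
ft_force: [0.4, 3.1, -0.5]
opening: 0.0136
```

Run:
```python
from h import *
th=1.7; c,s=np.cos(.137),-np.sin(.137)
d=.178*(1-np.cos(th)); go(.4859+d*c,.1352+d*s,.178*np.sin(th),-.137)
b=robot.camera("side")[:,:,::-1];crop(b,190,60,200,150,4,"pics/s17.png")
```

```text
t 21.5 tcp [0.6831 0.1063 0.1758] [-3.141e+00  2.000e-03 -1.370e-01] F [ 0.4  3.1 -0.5] op 0.0136 | shift cm [ 0.17 -0.17 -0.07] turn 0.0 q7 -1.81
```

View pics/s17.png

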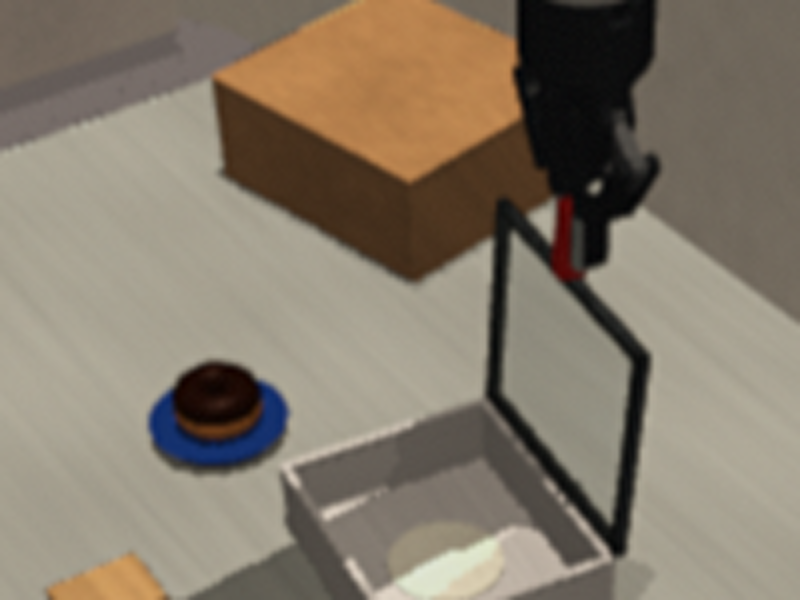

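jog_arm([
  [-1,0,0,0,0],
  [-1,0,0,0,0],
  [-1,0,0,0,0],
  [-1,0,0,-4,0],
  [-1,0,0,-4,0],
])

```text
clock: 22.18
tool_pos: [0.6829, 0.1047, 0.2572]
tcp_rot: [3.14, 0.001, -0.138]
ft_force: [2.2, 0.4, 0.7]
opening: 0.0856
```

jog_arm([
  [-1,-0.8,5,0,-0.14],
  [-1,-1.2,5,0,-0.14],
  [-1,-1.9,5,0,0],
  [-1,-1.9,5,0,0],
  [-1,-1.9,5,2,0],
])

```text
clock: 22.8
tool_pos: [0.6228, -0.1524, 0.2393]
tcp_rot: [3.14, -0.005, 0.142]
ft_force: [0.7, -0.6, -0.4]
opening: 0.0855
```

Run:
```python
from h import *
go(.614,-.149,.08,.147)
b=robot.camera("side")[:,:,::-1];crop(b,190,80,200,150,4,"pics/s18.png")
```

```text
t 22.8 tcp [ 0.6228 -0.1524  0.2393] [ 3.14  -0.005  0.142] F [ 0.7 -0.6 -0.4] op 0.0855 | shift cm [-0.9  -0.49 15.93] turn -0.005 q7 -1.15
```

View pics/s18.png

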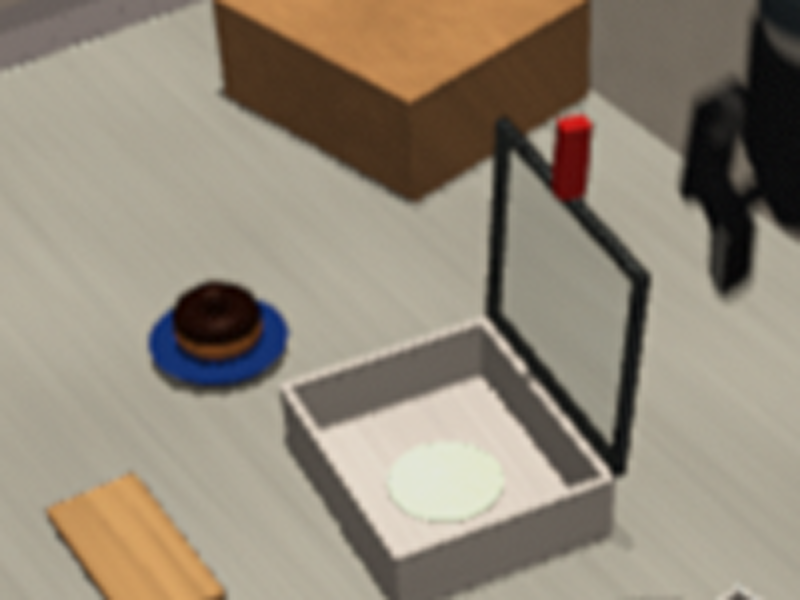

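The cover stays upright and the disc is clear of obstructions. Next is the bun.

jog_arm([
  [-1,-0.5,-0.3,5,0],
  [-1,0,0,5,0],
  [-1,0,0,5,0],
  [-1,0,0,0,0],
  [-1,0,0,0,0],
])

```text
clock: 23.48
tool_pos: [0.6179, -0.148, 0.0888]
tcp_rot: [3.14, -0.002, 0.143]
ft_force: [-0.0, 0.7, 0.6]
opening: 0.0856
```

Run:
```python
from h import *
go(.614,-.149,-.028,.147)
W=cal("wrist");im=robot.camera("wrist")[:,:,::-1]; cv2.imwrite("pics/w19.png",im)
print(proj(W,[[.614,-.149,.022],[.614,-.149,.044]]))
```

```text
t 23.48 tcp [ 0.6179 -0.148   0.0888] [ 3.14e+00 -2.00e-03  1.43e-01] F [-0.   0.7  0.6] op 0.0856 | shift cm [-0.43  0.03 11.68] turn -0.004 q7 -1.11
[[316.85298419 246.54586845]
 [316.85865546 257.06506705]]
```

View pics/w19.png

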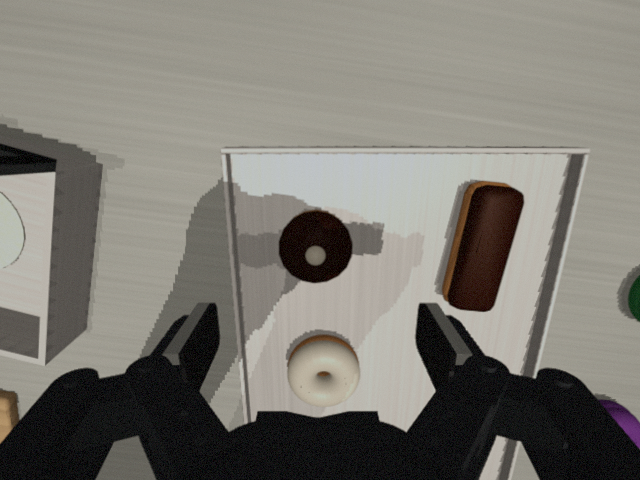

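jog_arm([
  [-1,-0.4,0,3,0],
  [-1,0,0,3,0],
  [-1,0,0,3,0],
  [-1,0,0,0,0],
  [-1,0,0,0,0],
])

```text
clock: 24.15
tool_pos: [0.615, -0.1486, -0.0003]
tcp_rot: [3.14, -0.004, 0.143]
ft_force: [-0.3, 0.1, 0.5]
opening: 0.0857
```

Run:
```python
from h import *
go(.614,-.1485,-.0275,.147)
W=cal("wrist");im=robot.camera("wrist")[:,:,::-1]; cv2.imwrite("pics/w20.png",im)
print(proj(W,[[.614,-.1485,.022],[.614,-.1485,.044]]))
```

```text
t 24.15 tcp [ 6.150e-01 -1.486e-01 -3.000e-04] [ 3.14  -0.004  0.143] F [-0.3  0.1  0.5] op 0.0857 | shift cm [-0.11 -0.03  2.72] turn -0.004 q7 -1.08
[[315.49404309 299.65019799]
 [315.3268441  323.5570479 ]]
```

View pics/w20.png

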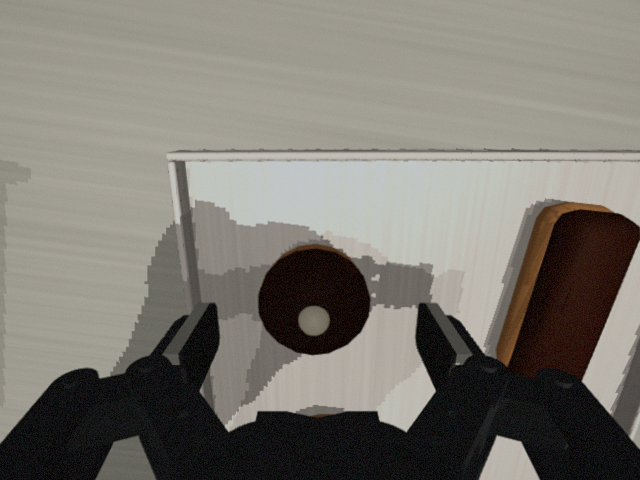

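jog_arm([
  [-1,-0.1,0,1.4,0],
  [-1,0,0,1.3,0],
  [-1,0,0,0,0],
  [1,0,0,0,0],
  [1,0,0,0,0],
], newtons=20)

```text
clock: 24.82
tool_pos: [0.6119, -0.1483, -0.0297]
tcp_rot: [3.141, -0.001, 0.143]
ft_force: [0.2, 0.0, 3.0]
opening: 0.0532
```

jog_arm([
  [1,0,0,0,0],
  [1,0,0,0,0],
])

```text
clock: 25.08
tool_pos: [0.6121, -0.1483, -0.0296]
tcp_rot: [3.141, -0.001, 0.143]
ft_force: [0.7, -0.3, 1.3]
opening: 0.0535
```

jog_arm([
  [1,0,0,-1,0],
  [1,0,0,-4,0],
  [1,0,0,-5,0],
  [1,0,0,-5,0],
  [1,0,0,0,0],
])

```text
clock: 25.7
tool_pos: [0.616, -0.1494, 0.1263]
tcp_rot: [3.138, -0.011, 0.142]
ft_force: [-0.7, 0.1, -1.5]
opening: 0.0534
```

Run:
```python
from h import *
go(.5877,.1192,.13,-.137)
W=cal("wrist");im=robot.camera("wrist")[:,:,::-1]; cv2.imwrite("pics/w21.png",im)
```

```text
t 25.7 tcp [ 0.616  -0.1494  0.1263] [ 3.138 -0.011  0.142] F [-0.7  0.1 -1.5] op 0.0534 | shift cm [  1.01 -26.99  -0.45] turn 0.279 q7 -1.12
```

View pics/w21.png

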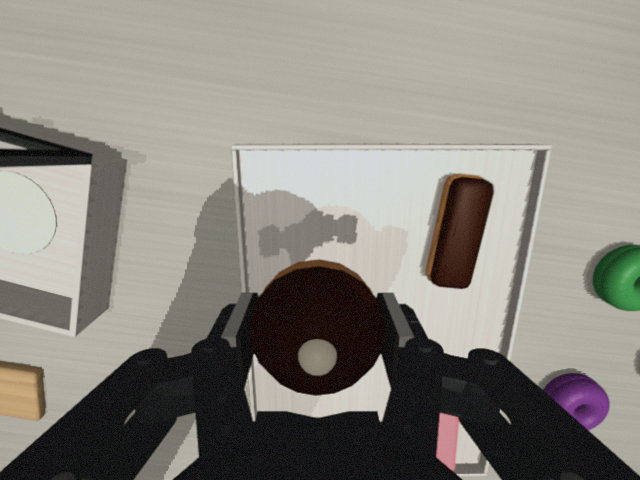

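Bun held (53 mm opening, level). I'll carry it over to the case.

jog_arm([
  [1,-2,0,0,0.14],
  [1,-2,0,0,0.14],
  [1,-1.4,-3,0,0],
  [1,-1,-4.5,0,0],
  [1,-0.3,-4.5,0,0],
])

```text
clock: 26.38
tool_pos: [0.5588, -0.0275, 0.1181]
tcp_rot: [3.141, 0.004, -0.138]
ft_force: [0.5, 1.0, -0.7]
opening: 0.0533
```

jog_arm([
  [1,0,-4.5,0,0],
  [1,0,-4.5,0,0],
  [1,0,-4,0,0],
  [1,0,-1.5,0,0],
  [1,0,0,0,0],
])

```text
clock: 27.0
tool_pos: [0.5802, 0.1155, 0.1188]
tcp_rot: [3.14, 0.002, -0.135]
ft_force: [0.6, -0.2, -0.8]
opening: 0.0533
```

Run:
```python
from h import *
go(.585,.1203,.08,-.137)
W=cal("wrist");im=robot.camera("wrist")[:,:,::-1]; cv2.imwrite("pics/w22.png",im)
t=np.linspace(0,2*np.pi,60); q=proj(W,np.stack([.587+.038*np.cos(t),.12+.038*np.sin(t),.005+0*t],1)); print(q.min(0),q.max(0))
```

```text
t 27.0 tcp [0.5802 0.1155 0.1188] [ 3.14e+00  2.00e-03 -1.35e-01] F [ 0.6 -0.2 -0.8] op 0.0533 | shift cm [ 0.42 -0.55  3.87] turn 0.002 q7 -1.87
[266.59236737 173.0585821 ] [354.28318201 258.16908074]
```

View pics/w22.png

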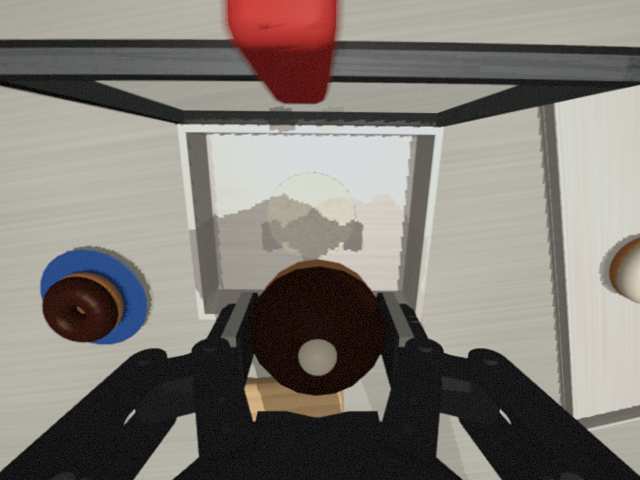

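jog_arm([
  [1,0.2,-0.3,2,0],
  [1,0.1,0,3,0],
  [1,0,0,2.5,0],
  [1,0,0,0,0],
  [1,0,0,0,0],
])

```text
clock: 27.68
tool_pos: [0.585, 0.1165, 0.045]
tcp_rot: [3.141, -0.0, -0.139]
ft_force: [-0.3, -0.3, -0.6]
opening: 0.0529
```

Run:
```python
from h import *
go(.585,.1203,-.0286,-.137)
W=cal("wrist");im=robot.camera("wrist")[:,:,::-1]; cv2.imwrite("pics/w23.png",im)
t=np.linspace(0,2*np.pi,60); q=proj(W,np.stack([.587+.038*np.cos(t),.12+.038*np.sin(t),.005+0*t],1)); print(q.min(0),q.max(0))
```

```text
t 27.68 tcp [0.585  0.1165 0.045 ] [ 3.141 -0.    -0.139] F [-0.3 -0.3 -0.6] op 0.0529 | shift cm [-0.06 -0.38  7.36] turn -0.002 q7 -1.84
[254.01985484 195.58357169] [368.05168354 302.85889995]
```

View pics/w23.png

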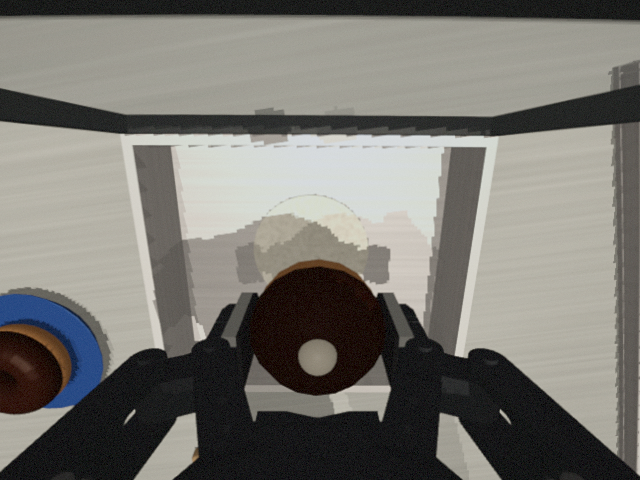

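jog_arm([
  [1,0,-0.4,1,0],
  [1,0,0,2,0],
  [1,0,0,2,0],
  [1,0,0,1.5,0],
  [1,0,0,0,0],
])

```text
clock: 28.35
tool_pos: [0.583, 0.1211, -0.0225]
tcp_rot: [3.14, 0.004, -0.137]
ft_force: [0.1, 0.0, -0.3]
opening: 0.0532
```

Run:
```python
from h import *
go(.585,.1203,-.0286,-.137)
W=cal("wrist");im=robot.camera("wrist")[:,:,::-1]; cv2.imwrite("pics/w24.png",im)
t=np.linspace(0,2*np.pi,60); q=proj(W,np.stack([.587+.038*np.cos(t),.12+.038*np.sin(t),.005+0*t],1)); print(q.min(0),q.max(0))
```

```text
t 28.35 tcp [ 0.583   0.1211 -0.0225] [ 3.14   0.004 -0.137] F [ 0.1  0.  -0.3] op 0.0532 | shift cm [0.21 0.05 0.61] turn -0.0 q7 -1.82
[238.00996214 218.78148697] [397.44993752 362.24043375]
```

View pics/w24.png

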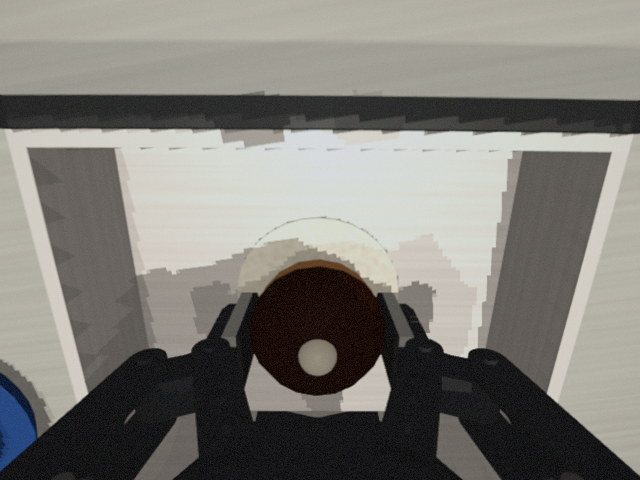

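jog_arm([
  [1,0.1,0,0.3,0],
  [1,0,0,0,0],
  [1,0,0,0.2,0],
  [1,0,0,0,0],
])

```text
clock: 28.9
tool_pos: [0.5861, 0.1216, -0.025]
tcp_rot: [-3.141, -0.0, -0.137]
ft_force: [0.6, 0.1, -0.2]
opening: 0.053
```

jog_arm([
  [1,0,0.1,0.2,0],
  [1,0,0,0.1,0],
  [1,0,0,0,0],
])

```text
clock: 29.28
tool_pos: [0.5858, 0.1205, -0.0283]
tcp_rot: [3.141, 0.0, -0.137]
ft_force: [-0.2, -0.1, -0.5]
opening: 0.0536
```

jog_arm([
  [1,0,0,0.1,0],
  [1,0,0,0,0],
])

```text
clock: 29.52
tool_pos: [0.5861, 0.1206, -0.0286]
tcp_rot: [-3.141, 0.0, -0.137]
ft_force: [-1.7, -0.7, 2.8]
opening: 0.0533
```

Touchdown at 2.8 N. Releasing and rising.

jog_arm([
  [-1,0,0,0,0],
  [-1,0,0,0,0],
  [-1,0,0,0,0],
  [-1,0,0,-1,0],
  [-1,0,0,-4,0],
])

```text
clock: 30.15
tool_pos: [0.5833, 0.12, 0.0194]
tcp_rot: [3.139, 0.005, -0.137]
ft_force: [-0.1, 0.8, 0.4]
opening: 0.0854
```

jog_arm([
  [-1,0,0,-5,0],
  [-1,0,0,-5,0],
  [-1,0,0,-5,0],
  [-1,0,0,-5,0],
  [-1,0,0,-4,0],
])

```text
clock: 30.78
tool_pos: [0.5865, 0.1204, 0.2643]
tcp_rot: [-3.14, -0.003, -0.138]
ft_force: [0.8, -0.4, -0.2]
opening: 0.0857
```

Run:
```python
from h import *
go(.6831,.1063,.1758,-.137)
W=cal("wrist");im=robot.camera("wrist")[:,:,::-1]; cv2.imwrite("pics/w25.png",im)
A=robot.camera("side")[:,:,::-1];crop(A,190,80,200,150,4,"pics/s25.png")
```

```text
t 30.77 tcp [0.5865 0.1204 0.2643] [-3.14e+00 -3.00e-03 -1.38e-01] F [ 0.8 -0.4 -0.2] op 0.0857 | shift cm [9.73 0.09 8.88] turn -0.001 q7 -1.91
```

View pics/w25.png

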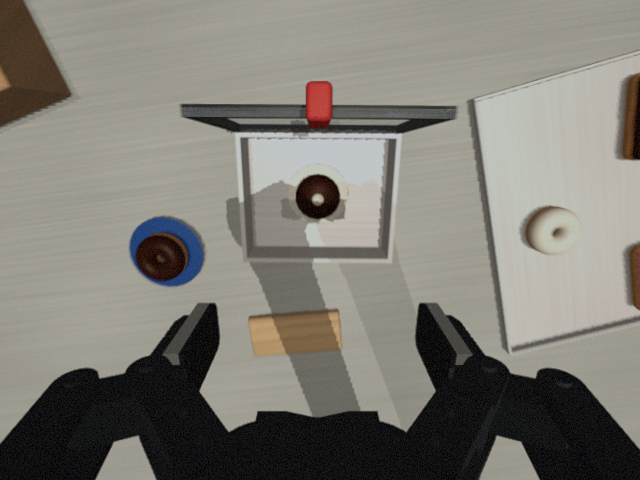

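View pics/s25.png

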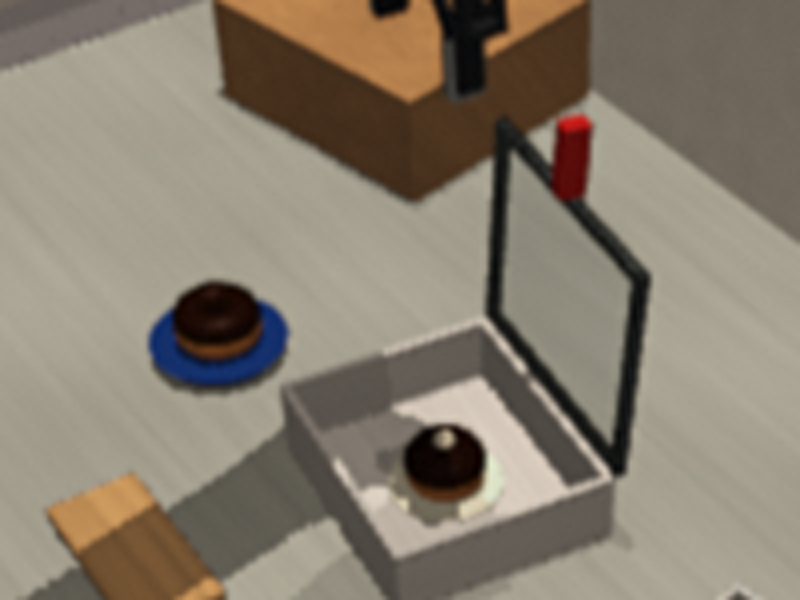

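Run:
```python
from h import *
W=cal("wrist");im=robot.camera("wrist")[:,:,::-1]; go(.6831,.1063,.1758,-.137)
crop(im,235,150,130,220,3.6,"pics/w26.png")
print(proj(W,[[.587,.12,.005],[.587,.12,.023],[.391,.1765,.012],[.5395,.328,.012],[.5395,.328,.028]]))
```

```text
t 30.93 tcp [0.5882 0.1208 0.2651] [-3.138 -0.007 -0.138] F [-1.1  0.5 -1.2] op 0.085 | shift cm [9.54 0.16 9.  ] turn -0.001 q7 -1.91
[[319.26396376 197.64778388]
 [319.26220093 200.2982488 ]
 [298.97605754 336.38295639]
 [170.92857531 254.1824318 ]
 [165.8677141  258.36597007]]
```

View pics/w26.png

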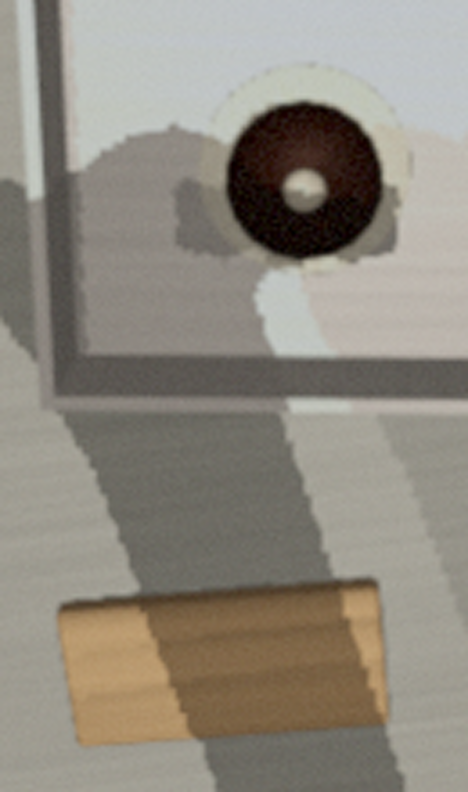

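Run:
```python
from h import *
go(.391,.1765,.1,1.571)
W=cal("wrist")
f=lambda x,y:(235+x/3.6-.36,150+y/3.6-.36)
P=np.array([onz(W,f(*p),.012) for p in [(62,610),(376,589),(388,722),(80,745)]]);print(np.round(P,4),P.mean(0))
a=P[0]-P[1]; b=P[3]-P[2]; print([np.arctan2(v[1],v[0])-np.pi/2 for v in (a,b)],np.linalg.norm(a),np.linalg.norm(b),np.linalg.norm(P[0]-P[3]))
print(onz(W,f(307,166),.005), onz(W,f(304,180),.023))
```

```text
t 30.93 tcp [0.5882 0.1208 0.2651] [-3.138 -0.007 -0.138] F [-1.1  0.5 -1.2] op 0.085 | shift cm [-20.41  -2.76  16.38] turn -1.709 q7 -1.91
[[0.4264 0.2374]
 [0.4191 0.1137]
 [0.3578 0.116 ]
 [0.3637 0.2424]] [0.39173296 0.17737449]
[np.float64(-0.059406203064712226), np.float64(-0.04653344382748181)] 0.1239440938627282 0.12650840553572787 0.06295946501737065
[0.58687678 0.11808112] [0.58551341 0.11937353]
```

Bun is within 2 mm of the disc centre; board centre (0.3915,0.177), yaw about -0.045. Now close the cover.

jog_arm([
  [-1,3.2,0,0,0],
  [-1,3.3,0,0,0],
  [-1,3.2,0.1,0,0],
  [-1,0,0,0,0],
  [-1,0,0,0,0],
])

```text
clock: 31.55
tool_pos: [0.6807, 0.1063, 0.2595]
tcp_rot: [3.141, 0.003, -0.137]
ft_force: [0.2, 0.1, -0.6]
opening: 0.0855
```

Run:
```python
from h import *
go(.6831,.1063,.1758,-.137)
W=cal("wrist");im=robot.camera("wrist")[:,:,::-1]; cv2.imwrite("pics/w27.png",im)
print(proj(W,[[.6831,.1063,.2258]]))
```

```text
t 31.55 tcp [0.6807 0.1063 0.2595] [ 3.141e+00  3.000e-03 -1.370e-01] F [ 0.2  0.1 -0.6] op 0.0855 | shift cm [ 0.26 -0.04  8.37] turn -0.0 q7 -1.81
[[316.17140625 253.9212613 ]]
```

View pics/w27.png

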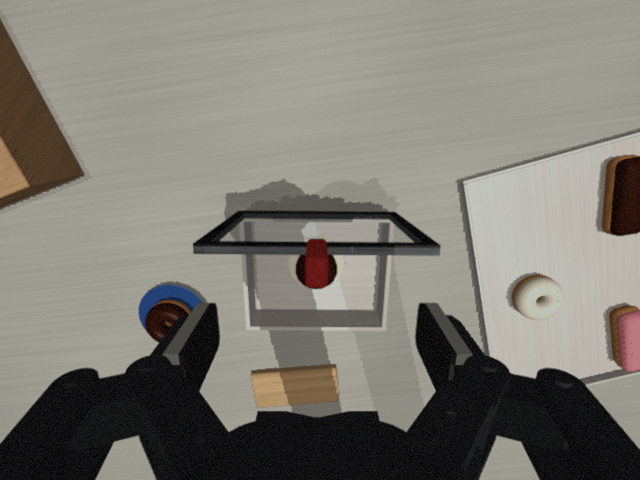

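jog_arm([
  [-1,0.2,0,2,0],
  [-1,0,0,3,0],
  [-1,0,0,3,0],
  [-1,0,0,0.2,0],
  [-1,0,0,0,0],
])

```text
clock: 32.22
tool_pos: [0.6838, 0.1062, 0.1791]
tcp_rot: [-3.141, -0.0, -0.137]
ft_force: [0.8, 0.3, 0.1]
opening: 0.0853
```

jog_arm([
  [1,0,0,0,0],
  [1,0,0,0,0],
  [1,0,0,0,0],
  [1,0,0,0,0],
], newtons=25)

```text
clock: 32.72
tool_pos: [0.6841, 0.1063, 0.1793]
tcp_rot: [-3.141, -0.0, -0.137]
ft_force: [-0.5, -0.9, 2.5]
opening: 0.0135
```

Run:
```python
from h import *
go(.6831,.1063,.1758,-.137)
b=robot.camera("side")[:,:,::-1];crop(b,190,60,200,150,4,"pics/s28.png")
```

```text
t 32.73 tcp [0.6841 0.1063 0.1793] [-3.141 -0.    -0.137] F [-0.5 -0.9  2.5] op 0.0135 | shift cm [-0.1   0.01  0.35] turn -0.0 q7 -1.8
```

View pics/s28.png

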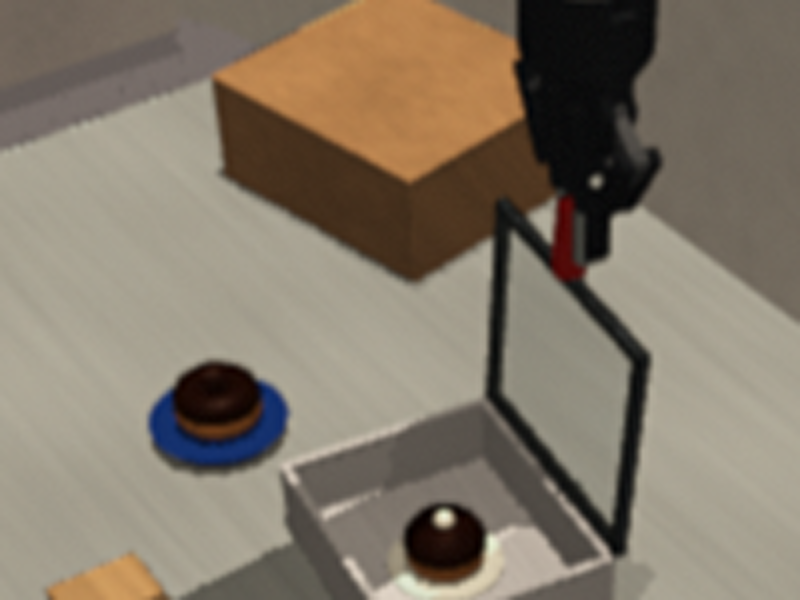

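jog_arm([
  [1,-1.8,0,-0.1,0],
  [1,-1.8,0,0.0,0],
  [1,-1.8,0,0.2,0],
  [1,-1.8,0,0.4,0],
  [1,-1.7,0,0.6,0],
])

```text
clock: 33.4
tool_pos: [0.5981, 0.1189, 0.1694]
tcp_rot: [-3.139, -0.006, -0.138]
ft_force: [2.5, 1.3, 0.9]
opening: 0.0137
```

jog_arm([
  [1,-1.7,0,0.7,0],
  [1,-1.6,0,0.9,0],
  [1,-1.5,0,1.1,0],
  [1,-1.4,0,1.2,0],
  [1,0,0,0,0],
])

```text
clock: 34.02
tool_pos: [0.5341, 0.1281, 0.1286]
tcp_rot: [-3.14, -0.0, -0.137]
ft_force: [2.0, 2.3, -2.7]
opening: 0.0135
```

Run:
```python
from h import *
s=robot.read_state();p=np.array(s["tool_pos"])
H=np.array([.4859,.1352])+.178*np.array([np.cos(.137),-np.sin(.137)])
r=(H-p[:2])@np.array([np.cos(.137),-np.sin(.137)]); print(r,p[2],np.hypot(r,p[2]),np.arctan2(p[2],r)); go(.4859,.1352,.0,-.137)
```

```text
0.12925031258487807 0.1286246838029019 0.18234569527873473 0.7829720749310388
t 34.02 tcp [0.5341 0.1281 0.1286] [-3.14  -0.    -0.137] F [ 2.   2.3 -2.7] op 0.0135 | shift cm [-4.88 -0.02 12.86] turn 0.0 q7 -1.93
```

jog_arm([
  [1,-1.2,0,1.4,0],
  [1,-1.1,0,1.5,0],
  [1,-0.9,0,1.6,0],
  [1,-0.8,0,1.7,0],
  [1,-0.6,0,1.7,0],
])

```text
clock: 34.65
tool_pos: [0.4892, 0.1347, 0.0501]
tcp_rot: [-3.139, -0.001, -0.137]
ft_force: [0.5, 2.6, 2.1]
opening: 0.0137
```

jog_arm([
  [1,-0.4,0,1.8,0],
  [1,-0.2,0,1.7,0],
  [1,0,0,1.0,0],
  [1,0,0,0,0],
  [1,0,0,0,0],
])

```text
clock: 35.28
tool_pos: [0.4821, 0.1356, 0.0041]
tcp_rot: [-3.14, 0.002, -0.136]
ft_force: [-1.2, 4.8, -1.7]
opening: 0.0137
```

jog_arm([
  [1,0,0,0.3,0],
  [1,0,0,0.2,0],
  [1,0,0,0,0],
])

```text
clock: 35.65
tool_pos: [0.4822, 0.1357, 0.0022]
tcp_rot: [-3.14, 0.004, -0.137]
ft_force: [-9.0, 3.6, 22.9]
opening: 0.0135
```

jog_arm([
  [1,0,0,0.3,0],
  [1,0,0,0,0],
])

```text
clock: 35.9
tool_pos: [0.4831, 0.1356, 0.0003]
tcp_rot: [-3.139, 0.003, -0.137]
ft_force: [-9.4, 2.9, 29.7]
opening: 0.0136
```

jog_arm([
  [1,0,0,-0.3,0],
  [-1,0,0,0,0],
  [-1,0,0,0,0],
  [-1,0,0,0,0],
  [-1,0,0,0,0],
])

```text
clock: 36.52
tool_pos: [0.4827, 0.1331, -0.0005]
tcp_rot: [3.141, 0.001, -0.138]
ft_force: [0.2, 0.5, 0.1]
opening: 0.084
```

jog_arm([
  [-1,0,0,-4,0],
  [-1,0,0,-5,0],
  [-1,0,0,-4,0],
  [-1,0,0,0,0],
  [-1,0,0,0,0],
])

```text
clock: 37.15
tool_pos: [0.4822, 0.1335, 0.1293]
tcp_rot: [3.141, 0.001, -0.137]
ft_force: [-1.2, -0.2, -0.4]
opening: 0.0855
```

Run:
```python
from h import *
go(.629,-.271,.06,.04)
W=cal("wrist");im=robot.camera("wrist")[:,:,::-1]; cv2.imwrite("pics/w30.png",im)
A=robot.camera("side")[:,:,::-1];crop(A,190,110,200,150,4,"pics/s30.png")
```

```text
t 37.15 tcp [0.4822 0.1335 0.1293] [ 3.141e+00  1.000e-03 -1.370e-01] F [-1.2 -0.2 -0.4] op 0.0855 | shift cm [20.09 38.06  6.93] turn -0.177 q7 -2.0
```

View pics/w30.png

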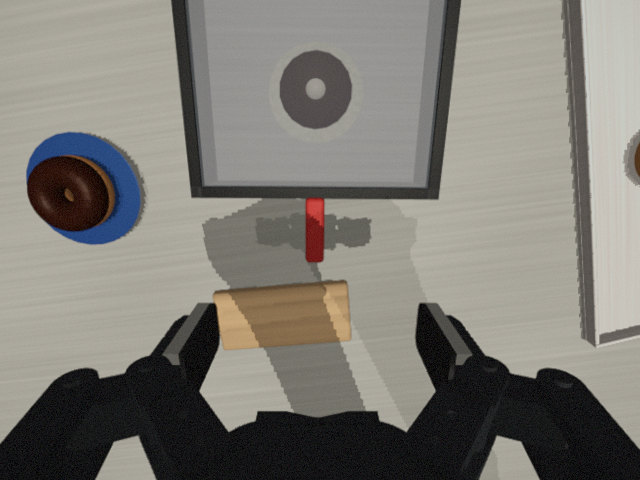

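View pics/s30.png

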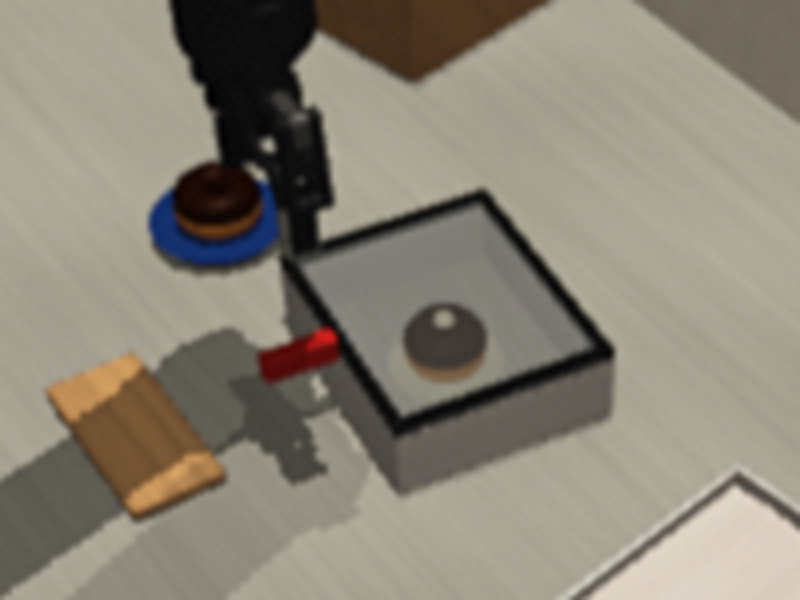

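The cover lies flush and the bun is centred beneath it. Now the bar. I'll hover above it to confirm its pose.

jog_arm([
  [-1,0,0,0,-0.09],
  [-1,0,0,0,-0.087],
  [-1,1.5,4.6,0,0],
  [-1,1.5,4.6,0,0],
  [-1,1.5,4.6,0,0],
])

```text
clock: 37.88
tool_pos: [0.5323, -0.0035, 0.1281]
tcp_rot: [3.141, 0.003, 0.041]
ft_force: [0.3, 1.1, -0.1]
opening: 0.0856
```

jog_arm([
  [-1,1.5,4.6,0,0],
  [-1,1.5,4.6,0,0],
  [-1,1.4,4.6,0,0],
  [-1,1.4,4.6,0,0],
  [-1,1.4,4.6,0,0],
])

```text
clock: 38.5
tool_pos: [0.6135, -0.2301, 0.1275]
tcp_rot: [-3.141, 0.004, 0.04]
ft_force: [0.7, 0.3, -0.7]
opening: 0.0855
```

jog_arm([
  [-1,1.3,4.2,2,0],
  [-1,0,0,2,0],
  [-1,0,0,0,0],
  [-1,0,0,0,0],
])

```text
clock: 39.0
tool_pos: [0.6291, -0.2682, 0.0892]
tcp_rot: [-3.14, 0.001, 0.042]
ft_force: [0.7, 0.4, 0.0]
opening: 0.0852
```

Run:
```python
from h import *
go(.629,-.271,.0,.04)
W=cal("wrist");im=robot.camera("wrist")[:,:,::-1]; cv2.imwrite("pics/w31.png",im)
print(proj(W,[[.629,-.271,.036],[.629,-.271,.02]]))
```

```text
t 39.0 tcp [ 0.6291 -0.2682  0.0892] [-3.14e+00  1.00e-03  4.20e-02] F [0.7 0.4 0. ] op 0.0852 | shift cm [-0.01  0.3   8.92] turn 0.002 q7 -0.98
[[320.63140511 247.65399763]
 [320.47025026 240.51651562]]
```

View pics/w31.png

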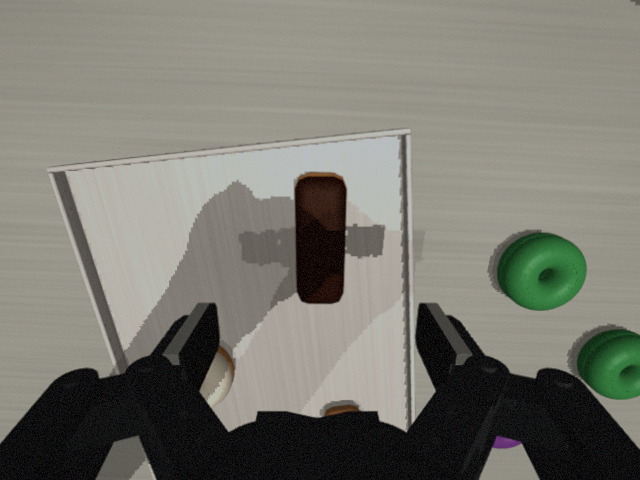

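Run:
```python
from h import *
W=cal("wrist"); u=np.array([np.cos(.04),np.sin(.04)])
for z in (.034,.02):
  for d in (-.05,.05): print(z,d,proj(W,[[.629+d*u[0],-.271+d*u[1],z]])[0])
print(onz(W,(321,303),.03),onz(W,(321,172),.018))
```

```text
0.034 -0.05 [319.68922242 309.35797746]
0.034 0.05 [320.4032961  176.59984267]
0.02 -0.05 [319.58982295 300.52181031]
0.02 0.05 [320.25144286 173.92319866]
[ 0.58230968 -0.27388181] [ 0.68008666 -0.2694977 ]
```

jog_arm([
  [-1,0.1,0.2,3,0],
  [-1,0,0,3,0],
  [-1,0,0,2.8,0],
  [-1,0,0,0,0],
  [-1,0,0,0,0],
])

```text
clock: 39.67
tool_pos: [0.6316, -0.2724, 0.0037]
tcp_rot: [3.141, -0.003, 0.041]
ft_force: [-0.4, 0.4, 0.9]
opening: 0.0856
```

Run:
```python
from h import *
go(.631,-.2715,-.025,.04)
W=cal("wrist");im=robot.camera("wrist")[:,:,::-1]; cv2.imwrite("pics/w32.png",im)
```

```text
t 39.67 tcp [ 0.6316 -0.2724  0.0037] [ 3.141e+00 -3.000e-03  4.100e-02] F [-0.4  0.4  0.9] op 0.0856 | shift cm [-0.07 -0.1   2.87] turn 0.001 q7 -0.94
```

View pics/w32.png

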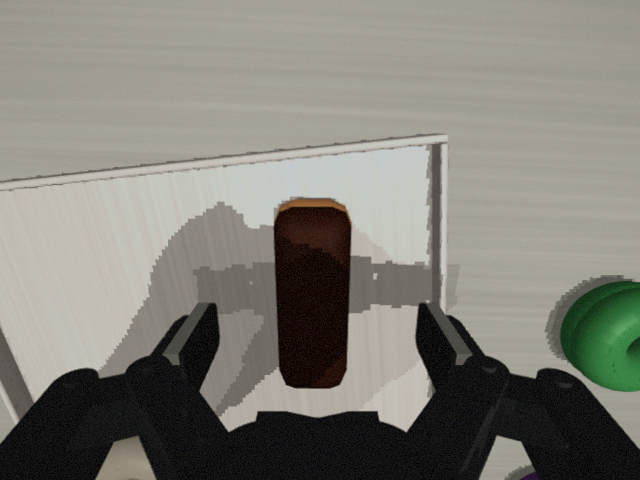

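jog_arm([
  [-0.5,-0.1,-0.2,0,0],
  [-0.5,0,0,0,0],
  [-0.5,0,0,1.4,0],
  [-0.5,0,0,1.4,0],
  [-0.5,0,0,0,0],
])

```text
clock: 40.35
tool_pos: [0.6268, -0.2696, -0.029]
tcp_rot: [-3.14, 0.005, 0.04]
ft_force: [-0.6, 1.3, -0.5]
opening: 0.0638
```

jog_arm([
  [1,0,0,0,0],
  [1,0,0,0,0],
  [1,0,0,0,0],
  [1,0,0,0,0],
], newtons=20)

```text
clock: 40.85
tool_pos: [0.6292, -0.2707, -0.0259]
tcp_rot: [3.142, -0.0, 0.04]
ft_force: [0.6, -0.9, -0.9]
opening: 0.0377
```

Run:
```python
from h import *
go(.631,-.2715,-.025,.04)
W=cal("wrist");im=robot.camera("wrist")[:,:,::-1]; cv2.imwrite("pics/w33.png",im)
```

```text
t 40.85 tcp [ 0.6292 -0.2707 -0.0259] [ 3.142 -0.     0.04 ] F [ 0.6 -0.9 -0.9] op 0.0377 | shift cm [ 0.18  0.09 -0.09] turn -0.0 q7 -0.93
```

View pics/w33.png

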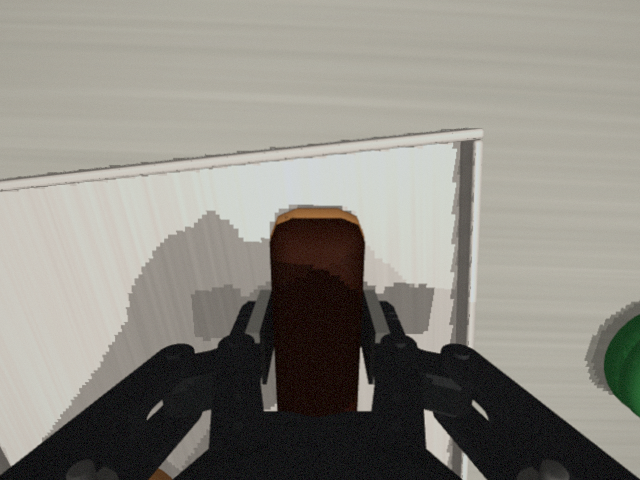

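jog_arm([
  [1,0,0,-1,0],
  [1,0,0,-4,0],
  [1,0,0,-5,0],
  [1,0,0,-4,0],
  [1,0,0,0,0],
], newtons=30)

```text
clock: 41.52
tool_pos: [0.6327, -0.2729, 0.12]
tcp_rot: [3.138, -0.01, 0.039]
ft_force: [0.4, -0.8, -0.4]
opening: 0.0377
```

Run:
```python
from h import *
go(.3915,.175,.12,1.526)
W=cal("wrist");im=robot.camera("wrist")[:,:,::-1]; cv2.imwrite("pics/w34.png",im)
```

```text
t 41.52 tcp [ 0.6327 -0.2729  0.12  ] [ 3.138 -0.01   0.039] F [ 0.4 -0.8 -0.4] op 0.0377 | shift cm [-22.33 -45.7   -0.4 ] turn -1.487 q7 -0.98
```

View pics/w34.png

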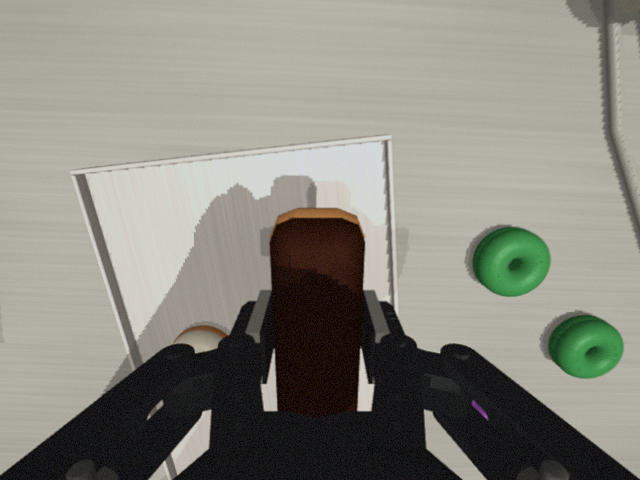

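jog_arm([
  [1,-1.3,-2.7,0,0],
  [1,-2.0,-4.1,0,0],
  [1,-2.0,-4.1,0,0],
  [1,-2.0,-4.1,0,0],
  [1,-2.0,-4.1,0,0],
])

```text
clock: 42.2
tool_pos: [0.526, -0.0819, 0.1122]
tcp_rot: [-3.141, 0.004, 0.04]
ft_force: [-0.6, 1.1, -0.1]
opening: 0.0376
```

jog_arm([
  [1,-2.0,-4.1,0,0],
  [1,-2.0,-4.1,0,0],
  [1,-2.0,-4.1,0,0],
  [1,-2.0,-4.1,0,0],
  [1,-2.0,-4.1,0,0],
])

```text
clock: 42.82
tool_pos: [0.418, 0.118, 0.1126]
tcp_rot: [3.141, 0.003, 0.04]
ft_force: [1.4, 0.8, -1.2]
opening: 0.0376
```

jog_arm([
  [1,-1.7,-3.5,0,0],
  [1,-1.0,-2.0,0,0],
  [1,0,0,0,-0.12],
  [1,0,0,0,-0.17],
  [1,0,0,0,-0.17],
])

```text
clock: 43.45
tool_pos: [0.3896, 0.1705, 0.1125]
tcp_rot: [3.141, 0.004, 0.506]
ft_force: [-0.2, 0.2, -0.7]
opening: 0.0376
```

jog_arm([
  [1,0,0,0,-0.17],
  [1,0,0,0,-0.17],
  [1,0,0,0,-0.17],
  [1,0,0,0,-0.17],
  [1,0,0,0,-0.17],
])

```text
clock: 44.08
tool_pos: [0.3896, 0.1704, 0.1124]
tcp_rot: [-3.139, 0.002, 1.356]
ft_force: [0.6, 0.2, -1.1]
opening: 0.0377
```

jog_arm([
  [1,0,0,0,-0.17],
  [1,0,0,0,0],
  [1,0,0,0,0],
])

```text
clock: 44.45
tool_pos: [0.3905, 0.1708, 0.1132]
tcp_rot: [-3.14, 0.001, 1.517]
ft_force: [-0.0, 0.5, -0.3]
opening: 0.038
```

Run:
```python
from h import *
go(.3915,.175,.06,1.526)
W=cal("wrist");im=robot.camera("wrist")[:,:,::-1]; cv2.imwrite("pics/w35.png",im)
```

```text
t 44.45 tcp [0.3905 0.1708 0.1132] [-3.140e+00  1.000e-03  1.517e+00] F [-0.   0.5 -0.3] op 0.038 | shift cm [0.43 0.08 5.32] turn -0.009 q7 -0.55
```

View pics/w35.png

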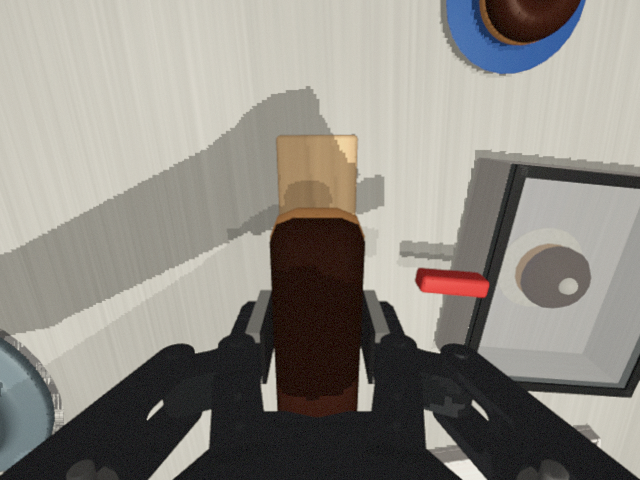

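jog_arm([
  [1,0.2,0.1,2,0],
  [1,0.2,0,3,0],
  [1,0,0,3,0],
  [1,0,0,2.5,0],
  [1,0,0,0,0],
])

```text
clock: 45.12
tool_pos: [0.3904, 0.174, 0.0073]
tcp_rot: [-3.137, 0.003, 1.519]
ft_force: [-1.0, 0.1, -0.2]
opening: 0.0378
```

jog_arm([
  [1,0,0,0,0],
])

```text
clock: 45.25
tool_pos: [0.3931, 0.1754, 0.0095]
tcp_rot: [3.141, -0.001, 1.519]
ft_force: [-0.6, -0.0, -0.4]
opening: 0.0377
```

Run:
```python
from h import *
go(.3915,.175,-.018,1.526)
W=cal("wrist");im=robot.camera("wrist")[:,:,::-1]; cv2.imwrite("pics/w36.png",im)
c,s=np.cos(-.045),np.sin(-.045);R=np.array([[c,-s],[s,c]])
for p in [(-.032,.065),(.032,.065)]: print(proj(W,[[*(R@p+[.3915,.177]),.012]]))
```

```text
t 45.25 tcp [0.3931 0.1754 0.0095] [ 3.141e+00 -1.000e-03  1.519e+00] F [-0.6 -0.  -0.4] op 0.0377 | shift cm [-0.05 -0.16  2.75] turn -0.007 q7 -0.5
[[245.24503977 154.91637686]]
[[375.89479621 154.00093828]]
```

View pics/w36.png

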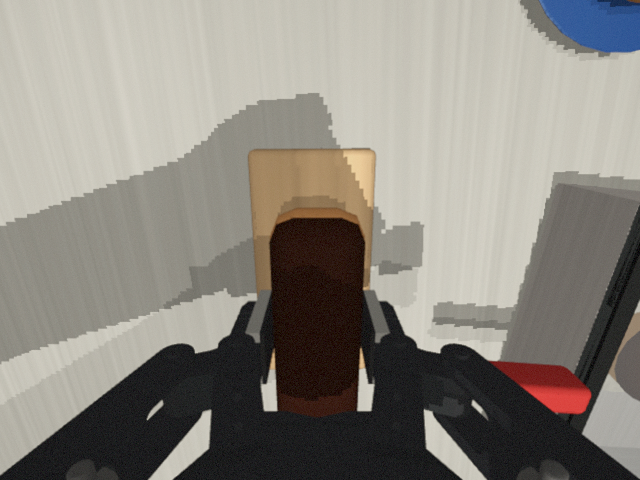

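jog_arm([
  [1,0.1,-0.1,1,0],
  [1,0,0,1,0],
  [1,0,0,0.4,0],
  [1,0,0,0,0],
  [1,0,0,0,0],
])

```text
clock: 45.92
tool_pos: [0.3916, 0.1762, -0.0151]
tcp_rot: [3.142, -0.0, 1.52]
ft_force: [-0.0, -0.2, 0.1]
opening: 0.0374
```

Run:
```python
from h import *
go(.392,.1768,-.018,1.526)
W=cal("wrist");im=robot.camera("wrist")[:,:,::-1]; cv2.imwrite("pics/w37.png",im)
```

```text
t 45.92 tcp [ 0.3916  0.1762 -0.0151] [ 3.142 -0.     1.52 ] F [-0.  -0.2  0.1] op 0.0374 | shift cm [0.06 0.03 0.29] turn -0.006 q7 -0.49
```

View pics/w37.png

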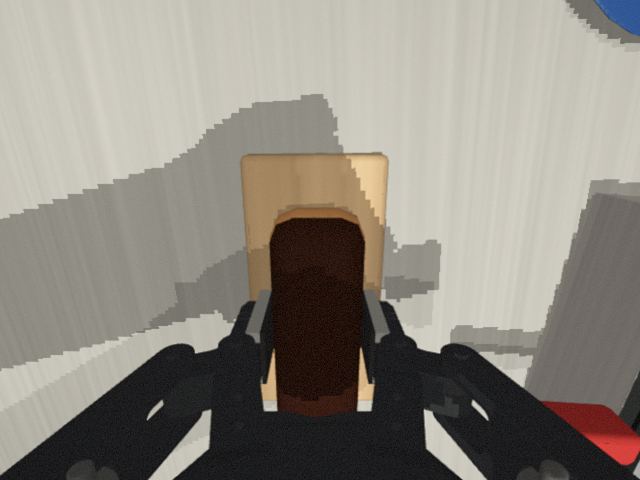

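Run:
```python
from h import *
W=cal("wrist")
print("board far/near",onz(W,(315,154),.012),onz(W,(315,401),.012),"sides",onz(W,(244,200),.012),onz(W,(386,200),.012),"bar far",onz(W,(317,207),.025),onz(W,(317,207),.02), onz(W,(317,413),.05))
```

```text
board far/near [0.39546596 0.24455549] [0.38863091 0.11573505] sides [0.36342142 0.22659616] [0.42543957 0.22341639] bar far [0.3952889  0.22474175] [0.39523254 0.22362245] [0.39122009 0.14542003]
```

jog_arm([
  [1,0.3,0,0,0],
  [1,0,0,0.2,0],
  [1,0,0,0,0],
  [1,0,0,0,0],
])

```text
clock: 46.48
tool_pos: [0.3916, 0.1791, -0.0171]
tcp_rot: [-3.141, 0.0, 1.52]
ft_force: [0.6, 0.3, -0.5]
opening: 0.0376
```

jog_arm([
  [1,0,0,0.1,0],
  [1,0,0,0,0],
])

```text
clock: 46.72
tool_pos: [0.3917, 0.1792, -0.0181]
tcp_rot: [3.142, -0.0, 1.52]
ft_force: [0.3, -0.2, 0.2]
opening: 0.0376
```

jog_arm([
  [1,0,0,0.1,0],
  [1,0,0,0,0],
])

```text
clock: 46.98
tool_pos: [0.3917, 0.1792, -0.0181]
tcp_rot: [-3.141, 0.0, 1.52]
ft_force: [-2.4, -1.5, 10.9]
opening: 0.0376
```

jog_arm([
  [-0.5,0,0,0,0],
  [-0.5,0,0,0,0],
  [-0.5,0,0,0,0],
  [-0.5,0,0,-1,0],
  [-0.5,0,0,-3,0],
])

```text
clock: 47.6
tool_pos: [0.3902, 0.1783, 0.0206]
tcp_rot: [-3.138, 0.002, 1.52]
ft_force: [0.1, 0.3, 0.8]
opening: 0.0641
```

jog_arm([
  [-0.5,0,0,-5,0],
  [-0.5,0,0,-5,0],
  [-0.5,0,0,-5,0],
  [-0.5,-5,0,0,0],
  [-0.5,-5,0,0,0],
])

```text
clock: 48.22
tool_pos: [0.3873, 0.0787, 0.1726]
tcp_rot: [3.138, -0.002, 1.522]
ft_force: [0.6, -0.3, -0.8]
opening: 0.0641
```

jog_arm([
  [-0.5,0,4,0,0],
  [-0.5,0,4,0,0],
  [-0.5,0,0,0,0],
  [-0.5,0,0,0,0],
])

```text
clock: 48.72
tool_pos: [0.4656, 0.0751, 0.1708]
tcp_rot: [-3.14, 0.0, 1.52]
ft_force: [0.5, -0.2, -0.2]
opening: 0.0643
```

Run:
```python
from h import *
go(.392,.1768,-.018,1.526)
W=cal("wrist");im=robot.camera("wrist")[:,:,::-1]; cv2.imwrite("pics/w40.png",im)
for n in ("scene","side"): cv2.imwrite(f"pics/{n}40.png",robot.camera(n)[:,:,::-1])
crop(cv2.imread("pics/side40.png"),190,130,170,120,4.5,"pics/s40c.png")
crop(cv2.imread("pics/scene40.png"),180,160,330,190,2.4,"pics/a40c.png")
```

```text
t 48.73 tcp [0.4656 0.0751 0.1708] [-3.14  0.    1.52] F [ 0.5 -0.2 -0.2] op 0.0643 | shift cm [ 9.78 -7.84 18.89] turn -0.006 q7 -0.27
```

View pics/w40.png

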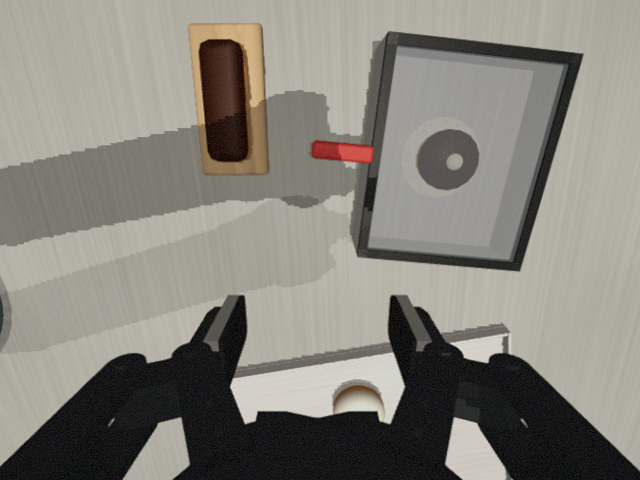

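View pics/s40c.png

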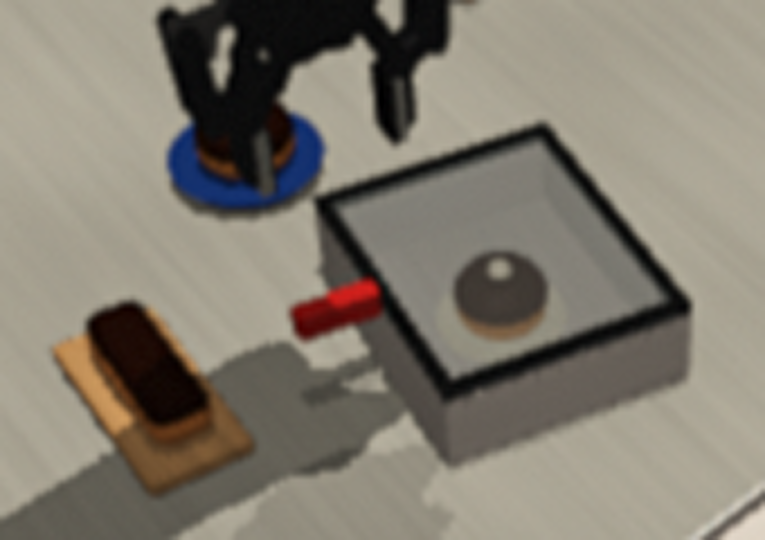

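View pics/a40c.png

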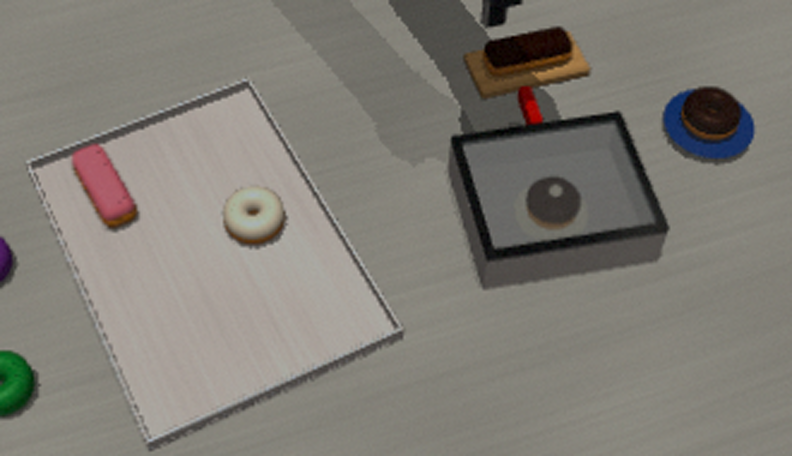

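Run:
```python
from h import *
W=cal("wrist")
B=np.array([onz(W,p,.012) for p in [(189,24),(262,24),(268,174),(204,174)]]);print(np.round(B,3),B.mean(0))
ends=[onz(W,p,.034) for p in [(221,40),(229,161)]];print(ends,np.mean(ends,0))
a=cv2.imread("pics/scene0.png").astype(int);b=cv2.imread("pics/scene40.png").astype(int)
# cover edge comparison
crop(b.astype(np.uint8),350,160,150,110,5,"pics/c2b.png")
im=robot.camera("wrist")[:,:,::-1]
# frame corners and disc/bun through cover
print([np.round(onz(W,p,.056),4) for p in [(390,33),(581,54),(520,270),(358,255)]], onz(W,(441,157),.005), onz(W,(448,159),.023))
```

```text
[[0.365 0.245]
 [0.427 0.241]
 [0.421 0.114]
 [0.359 0.117]] [0.39301287 0.17948116]
[array([0.39600388, 0.22603249]), array([0.39036269, 0.13012756])] [0.39318328 0.17808002]
[array([0.528 , 0.2192]), array([0.6744, 0.1987]), array([0.6503, 0.0211]), array([0.5016, 0.0434])] [0.58903103 0.12144459] [0.58933614 0.12105307]
```

View pics/c2b.png

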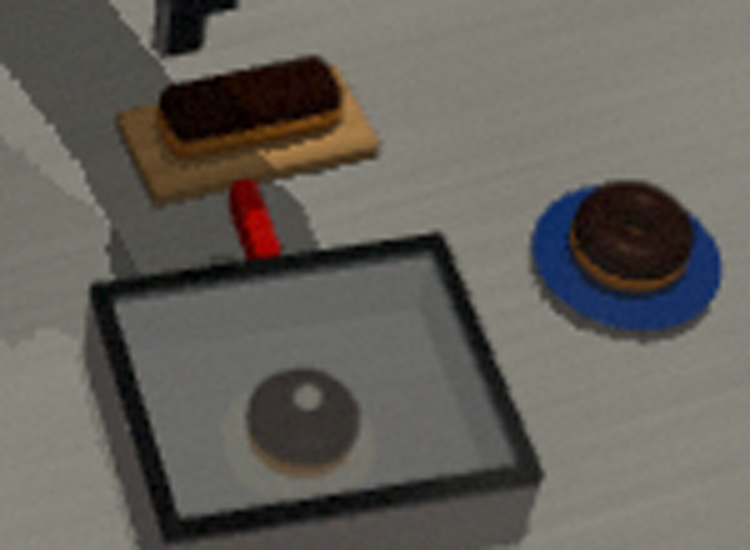

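Everything looks right. One last check on the cover: I'll touch down on the red tab with shut fingers. Closed, its top should be at z≈0.063, giving contact at TCP z≈0.0315.

jog_arm([
  [1,3,-0.8,3,0],
  [1,2.9,-0.8,3,0],
  [1,0,0,3,0],
  [1,0,0,3,0],
  [1,0,0,0,0],
])

```text
clock: 49.55
tool_pos: [0.4505, 0.1342, 0.049]
tcp_rot: [-3.136, 0.003, 1.521]
ft_force: [0.0, -0.0, -0.2]
opening: 0.0
```

jog_arm([
  [1,0,0,0.4,0],
  [1,0,0,0,0],
  [1,0,0,0,0],
])

```text
clock: 49.92
tool_pos: [0.4544, 0.1353, 0.0479]
tcp_rot: [3.14, -0.001, 1.52]
ft_force: [0.1, 0.5, 0.1]
opening: -0.0001
```

jog_arm([
  [1,0,1.5,0,0],
  [1,0,1.3,0,0],
  [1,0,0,0.6,0],
  [1,0,0,0.4,0],
  [1,0,0,0,0],
])

```text
clock: 50.55
tool_pos: [0.4802, 0.1333, 0.036]
tcp_rot: [-3.139, 0.001, 1.52]
ft_force: [-1.1, -0.3, -0.1]
opening: -0.0001
```

jog_arm([
  [1,0,0,0.3,0],
  [1,0,0,0,0],
])

```text
clock: 50.8
tool_pos: [0.4811, 0.1335, 0.0337]
tcp_rot: [-3.141, 0.0, 1.52]
ft_force: [1.4, 0.1, -0.3]
opening: -0.0
```

jog_arm([
  [1,0,0,0.2,0],
  [1,0,0,0,0],
])

```text
clock: 51.05
tool_pos: [0.4814, 0.1336, 0.0318]
tcp_rot: [-3.141, 0.0, 1.52]
ft_force: [-0.3, 0.6, -0.9]
opening: -0.0001
```

jog_arm([
  [1,0,0,0.2,0],
  [1,0,0,0,0],
])

```text
clock: 51.3
tool_pos: [0.4817, 0.1337, 0.0311]
tcp_rot: [-3.141, -0.0, 1.52]
ft_force: [-2.6, -1.4, 8.7]
opening: -0.0
```

jog_arm([
  [1,0,0,0.2,0],
  [1,0,0,0,0],
])

```text
clock: 51.55
tool_pos: [0.4817, 0.1337, 0.0308]
tcp_rot: [-3.14, -0.001, 1.519]
ft_force: [-6.4, -1.7, 20.4]
opening: 0.0002
```

Solid contact at 0.031, which matches the fully closed height. Retreating clear, then a final look.

jog_arm([
  [1,0,0,-2,0],
  [1,0,0,-5,0],
  [1,0,0,-5,0],
  [1,-5,0,-5,0],
  [1,-5,0,0,0],
])

```text
clock: 52.18
tool_pos: [0.4806, 0.04, 0.1968]
tcp_rot: [3.132, -0.003, 1.523]
ft_force: [0.2, -1.2, -0.8]
opening: -0.0001
```

jog_arm([
  [1,-4,0,0,0],
  [1,-4,0,0,0],
  [1,0,0,0,0],
  [1,0,0,0,0],
  [1,0,0,0,0],
])

```text
clock: 52.8
tool_pos: [0.4727, -0.0389, 0.192]
tcp_rot: [-3.141, -0.0, 1.523]
ft_force: [0.2, -0.1, 0.4]
opening: 0.0001
```

Run:
```python
from h import *
go(.48,.13,.1,1.52)
b=robot.camera("side")[:,:,::-1];crop(b,190,130,290,270,2.2,"pics/s50.png")
```

```text
t 52.8 tcp [ 0.4727 -0.0389  0.192 ] [-3.141 -0.     1.523] F [ 0.2 -0.1  0.4] op 0.0001 | shift cm [16.9  -0.08  9.2 ] turn 0.003 q7 -0.03
```

View pics/s50.png

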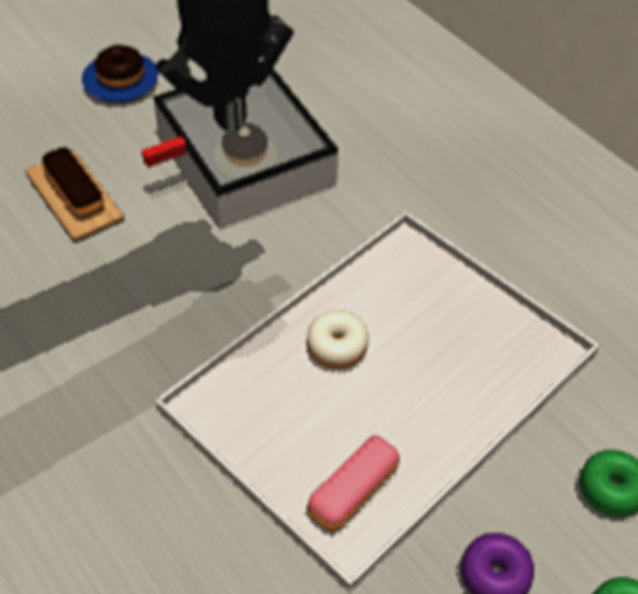

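The side view shows the ring on the plate (120,65), the bar on the board (72,180), the bun under the closed cover (243,143), and the white ring and pink bar still in place. The arm is touching nothing.

```bash
python3 -c "
from bench import robot
print(robot.job_done())"
```

```text
the job is handed in; nothing more can be done
None
```

The chocolate ring is on the blue plate, the bar lies lengthwise on the board, and the bun is on the paper disc with the cover closed again. I handed the job in at about 53 s of the 125 s; no verdict is reported back.

**Last checks:**
- **Bar:** about 1–2 mm from the board centre, and parallel to the board within about 0.02 rad.
- **Bun:** about 2 mm from the disc centre.
- **Ring:** within about 2 mm of the plate centre by eye in the wrist view.
- **Cover:** shut fingers met the tab firmly at the fully closed height, pushing up to 20 N. The cover's corners also sit where they were at the start.
- **White ring and pink bar:** by eye in the final pictures, neither has moved.

**What disagreed:** the shut fingertips turned out to sit about 31 mm above the reported TCP, not at it. Because of that, my first grasp closed on top of the ring and pressed it with about 10 N, without moving it. I then touched the pan floor to calibrate, and all three later grasps and placings went to plan. While closing the cover I pressed on its handle with up to about 30 N through the fingers.

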